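Lock the mixer rotor with its R-clip and snap the guard on

ROBOT

A 6-joint arm with a two-finger parallel gripper is mounted at the origin on the work surface. World frame = base frame: x ahead of the robot, y to its left, z up, the work surface at z = 0. Lengths are in m, angles in rad, forces in N, time in s.
With the tool pointing down it reaches from about 0.375 to 0.75 m from the base axis. Payload 9 kg.
Tool frame: the origin (TCP) lies between the finger pads; the fingertips stand 22 mm ahead of it and the grasp point (between the pads) lies 3 mm ahead of it; z points along the fingers, y is the direction in which the jaws open and shut (so a half turn about z gives the same grasp; the last joint's range is limited). The gripper opens to 85 mm and grips with 20 to 120 N. Pads are 22 mm wide; open, the fingers measure 114 mm over their backs; the gripper's body (76 mm by 85 mm) begins 54 mm behind the grasp point. The pads swing forward as they close: fully open they stand 13 mm farther back than shut.
Start: joints at [0.971, 0.104, 0.097, 1.564, 0, 1.353], TCP at [0.224, 0.557, 0.253] pointing down, gripper open.
Joint ranges: [-2.99, 2.99], [-0.84, 1.86], [-1.1, 1.16], [-1.84, 2.11], [-1.51, 1.56], [-3.14, 3.14]. Speed limits (rad/s): [2.22, 2.22, 2.57, 3.14, 3.14, 3.14].

INTERFACE

Orientations are given as a unit quaternion [x, y, z, w].
In Python, from cell import state, snapshot, calibration, finish_job gives the robot as it stands.
- The arm moves only by the tool carry_out, never from a script. Its argument "commands" is a list of rows, each an object of numbers: "dx", "dy", "dz": the shift along the tool's x, y, z in cm; "wx", "wy", "wz": the turn, a rotation vector about the tool's x, y, z in degrees. A call has 1 to 5 rows; each row shifts and turns the commanded pose from where the row before left it, along the tool's axes as they then stand; what a row does not reach is not made up. A row lasts 1/12 s, in which the tool goes at most 41.7 mm and 7.16 degrees, less where a joint would pass 70% of its speed; a pose out of reach is approached as far as the arm can. A call with a gripper value outside its range is refused whole. "fingers" is the closure, from 0 (fully open) to 1 (shut), set as the call begins (left out, the last holds). The fingers move at their own pace and stop on an object; "squeeze" is the grip in N (left out, the last holds). Time passes only in rows, so rows that do not move let the fingers close. It gives the time, the measured TCP pose, the force and the opening at its end, in the units of the state.
- state(): the state, without advancing time (a new reading comes with each control period).
- snapshot(name): name is "side" or "top" or "wrist"; returns (picture, depth): 400x640x3 uint8, red, green, blue; 400x640 float32, m along the optical axis (not along the pixel's ray), 0 where there is no reading.
- calibration(name): a dict with "K" (3x3 intrinsics, pixels), "R" (3x3) and "t" (3): a world point X has camera coordinates R X + t. Camera axes: x right, y down, z forward; pixel columns grow to the right and rows downward; lengths in m; the calibration is good to about 2 mm. A picture is of the moment at which its call begins: read the wrist's pose just before it. calibration takes no time and is no camera call; for the wrist camera it gives the pose at the moment of the call.
- finish_job(): hands the job in, once; it reports no verdict.
The state is a dict: "time": time; "qpos": joint angles; "joint_velocities": joint speeds; "effort": joint torques, N m; "position": TCP position; "ee_rot": TCP orientation; "wrist_force": force on the tool from outside, world axes, zero at the start; "torque": the same for the moment, N m; "finger_gap": finger opening in m.
Only numpy, scipy, OpenCV 4.12 (cv2) and the standard library are available. Lean on these libraries where they do the work, as an engineer would, in place of code of your own. Each camera call takes 0.05 s, during which the arm holds its last target.

TASK

Secure the rotor of the tube mixer: push the R-clip's straight leg through the cross-hole in the spindle until the bent leg snaps over the spindle and the clip is fully home. Then put the blue guard cover over it and press it down so that all four corners click under their catches and the rim lies flush on the deck. Leave the other things on the bench where they are.

Things in the scene. Friction and masses are not known exactly. Their poses are not given: they have to be found in the camera images.
- housing: Tube mixer housing: white box 140 x 140 mm, 45 mm tall, fixed to the bench, left or right of the middle. Origin: centre of its underside, z up. At the corners of its flat top (the deck), centred on the diagonals 84 mm from the middle, stand four black sprung catches, 15 mm tall, which give way outwards.
- deck (a point): Centre of the housing's deck, 45 mm above the bench; axes as the housing. Four grey guide posts (12 mm thick, 26 mm tall, conical tops) stand on the deck at x, y = +-44.5 mm; they fit inside the corners of the cover with 1.5 mm play.
- spindle: Fixed upright steel spindle, 20 mm in diameter, in the middle of the housing, its top 42 mm above the deck. It stands through a flat rotor disc (74 mm across, 10 mm tall, coloured caps to 14 mm, hub 30 mm across to 16 mm). Origin: on its axis at deck height, z up; x along the cross-hole. Its turn about z differs from the housing's.
- hole (a point): Middle of the spindle's level cross-hole, 30 mm above the deck, axes as the spindle. The hole goes right through along x, 8 mm wide, 7 mm high; either end may be used. A red line on the top of the spindle lies along the hole.
- clip: R-clip of 4 mm brass-coloured wire with a red pull tab, flat on the bench, about 45 g. Origin: underside of the tab's front face, midway across; x along the straight leg, z up. Tab: x -14 to 0, y +-6, z 0 to 16 mm, to be gripped across y. Straight leg: along x at y = 0, z = 2 mm, to a thin tip at x = 64 mm. The bent leg lies on its +y side in the same plane.
- clip_seat (a point): Point on the straight leg, clip x = 28, y = 0, z = 2 mm: it lies at the middle of the cross-hole when the clip is home. Beside it is the bent leg's hollow; the bent leg pinches closest at x = 39 and flares to y = 13 mm at its end, x = 54. It springs outwards; pushing it over the spindle takes 5 to 15 N, and past the pinch it snaps home.
- clip_tip (a point): Tip of the clip's straight leg, clip x = 64, y = 0, z = 2 mm.
- cover: Blue guard cover: upside-down square box 110 x 110 mm, 54 mm tall, walls 3 mm, 50 mm deep inside, about 0.16 kg, standing open side down on the bench. Origin: centre of its lower rim, z up. Four white ears at the lower corners (to 82.5 mm from the middle) snap under the housing's catches; it fits in any of its four square orientations.
- grip_bar (a point): Middle of the white grip bar on top of the cover (60 mm along x, 12 mm along y, 20 mm tall), 64 mm above the lower rim. Laid over the guide posts, the cover first rests on the catches about 9 mm too high; each corner clicks when its top is pressed down with 6 to 15 N, and the rim then lies on the deck.
- corner1 (a point): Lower rim of the cover at its corner x +55, y +55 mm in the cover's frame.
- corner2 (a point): Lower rim of the cover at its corner x -55, y +55 mm in the cover's frame.
- corner3 (a point): Lower rim of the cover at its corner x -55, y -55 mm in the cover's frame.
- corner4 (a point): Lower rim of the cover at its corner x +55, y -55 mm in the cover's frame.
- dish: Bystander, to be left alone: flat round dish, 88 mm across, 15 mm tall. Origin: centre of its underside.
- reagent: Bystander, to be left alone: amber jar with white cap, 48 mm across, 85 mm tall. Origin: centre of its underside.
- beaker: Bystander, to be left alone: white cup, 66 mm across, 65 mm tall. Origin: centre of its underside.
- cap_box: Bystander, to be left alone: green box with clear lid, 61 x 61 x 38 mm tall. Origin: centre of its underside.
- tube_rack: Bystander, to be left alone: orange rack with capped tubes, 100 x 36 mm, 52 mm tall, between the mixer and the cover. Origin: centre of its underside.
- wipes: Bystander, to be left alone: tub with yellow lid, 94 mm across, 130 mm tall. Origin: centre of its underside.
- tip_box: Bystander, to be left alone: blue box with clear lid, 86 x 121 x 65 mm tall. Origin: centre of its underside.
There are look-alikes about, which are no part of the job. Leave any pink look-alike of the housing alone.

How it is judged:
By the outcome, as a careful person would: the job done as asked, in the order asked, and still so for the second after the job is handed in, with the robot touching nothing.
It also fails if it takes over 72 s, if anything falls off the work surface, if the arm or the gripper's body presses on something with over 40 N, if the wrist force passes 120 N, or if a joint passes its speed limit or range.

## Working session

There is one attempt and no reset: what is moved stays moved. The work goes in short steps, Python scripts to look and compute and a tool call to move; the robot and the scene stay as the last step left them, time stands still between calls to the robot, and variables do not carry over. Pictures are saved under pics/ and viewed, and the job is handed in when it is done.

Besides the shell and the picture viewer there is one more tool, called after "Request:" as a command line: name --argument value ..., lists and objects as JSON in quotes. carry_out: Moves the arm, as the interface text tells. Its arguments: {"type":"object","properties":{"commands":{"type":"array"},"fingers":{"type":"number"},"squeeze":{"type":"number"}},"required":["commands"]}

```bash
ls; mkdir -p pics
cat > h.py <<'E'
import numpy as np, cv2
from cell import state, snapshot, calibration, finish_job
def save(n,img): cv2.imwrite('pics/'+n, img[:,:,::-1])
def world(name_cal,depth,u,v):
    c=name_cal; K=np.array(c['K']);R=np.array(c['R']);t=np.array(c['t'])
    d=depth[v,u]; p=np.linalg.inv(K)@np.array([u,v,1.])*d
    return R.T@(p-t)
def ray(c,u,v,z):
    K=np.array(c['K']);R=np.array(c['R']);t=np.array(c['t'])
    o=-R.T@t; d=R.T@np.linalg.inv(K)@np.array([u,v,1.])
    return o+d*(z-o[2])/d[2]
def cloud(c,depth):
    K=np.array(c['K']);R=np.array(c['R']);t=np.array(c['t'])
    vv,uu=np.mgrid[:depth.shape[0],:depth.shape[1]]
    p=np.stack([(uu-K[0,2])/K[0,0]*depth,(vv-K[1,2])/K[1,1]*depth,depth],-1)
    return (p-t)@R
E
python3 - <<'E'
from h import *
s=state();print(s)
for n in ['side','top','wrist']:
    c=calibration(n);p,d=snapshot(n);save(n+'0.png',p);np.savez('pics/'+n+'0.npz',p=p,d=d,**{k:np.array(c[k]) for k in 'KRt'});print(n,np.round(c['K'],1).tolist(),(-np.array(c['R']).T@c['t']).round(3),np.round(c['R'],2).tolist())
E
```

```text
pics
{'time': 0.0, 'qpos': array([ 9.71304543e-01,  1.04740727e-01,  9.65037091e-02,  1.56391065e+00,
       -1.96177390e-05,  1.35308998e+00]), 'joint_velocities': array([-0.00021263,  0.00053959, -0.00017002, -0.0006283 , -0.00056749,
       -0.00123676]), 'effort': array([-4.57297920e-04, -5.56931877e+01,  5.03646111e+01,  1.71806471e-02,
       -3.77356882e-04,  2.60325248e-05]), 'position': array([0.22337416, 0.55654809, 0.25251701]), 'ee_rot': array([ 1.89735424e-01,  9.81835023e-01, -6.23944786e-04, -2.59458492e-04]), 'wrist_force': array([-0.16869162,  0.34969579, -0.36729289]), 'torque': array([ 0.03330658, -0.01569941, -0.0339359 ]), 'finger_gap': 0.08525859532755271}
side [[498.0, 0.0, 318.2], [0.0, 498.0, 199.3], [0.0, 0.0, 1.0]] [-0.059 -0.93   0.695] [[0.85, -0.53, -0.01], [-0.27, -0.42, -0.87], [0.45, 0.74, -0.5]]
top [[431.9, 0.0, 322.1], [0.0, 431.9, 196.7], [0.0, 0.0, 1.0]] [ 0.417 -0.01   1.204] [[0.02, -1.0, 0.0], [-1.0, -0.02, -0.08], [0.08, -0.0, -1.0]]
wrist [[330.0, 0.0, 312.6], [0.0, 330.0, 202.9], [0.0, 0.0, 1.0]] [0.146 0.587 0.374] [[0.37, 0.93, -0.0], [0.88, -0.35, 0.33], [0.3, -0.12, -0.95]]
```

View pics/top0.png

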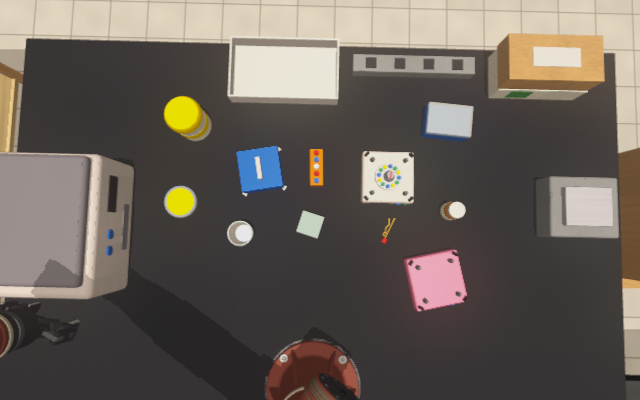

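View pics/side0.png

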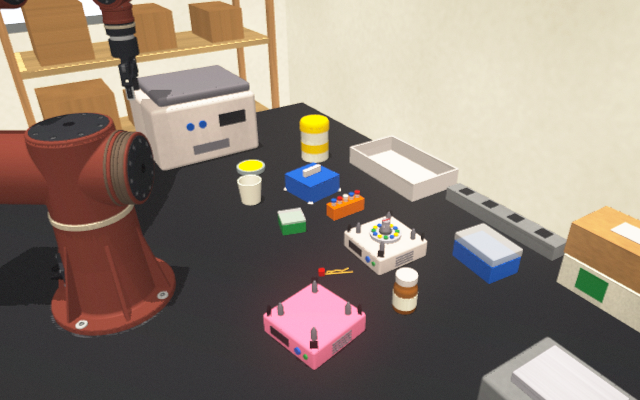

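View pics/wrist0.png

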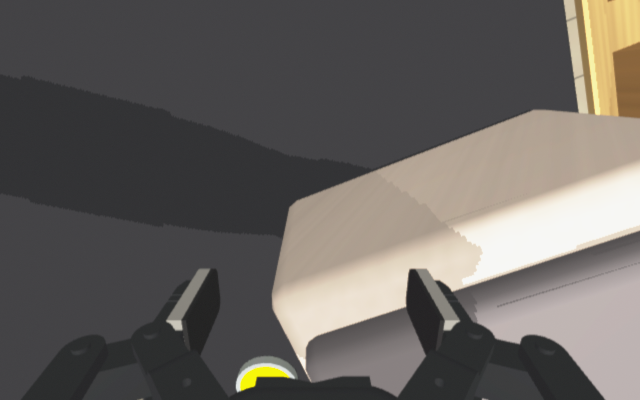

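The top view shows the housing at (388,177) and the pink look-alike at (436,281). The clip is at (388,230) with its tab at (384,240), the rack at (316,167), the cover at (260,170), the reagent at (453,210), the beaker at (240,233) and the green box at (310,224).

Run:
```python
from h import *
f=np.load('pics/top0.npz');p,d=f['p'],f['d'];c={k:f[k] for k in 'KRt'}
W=cloud(c,d)
for n,(u,v) in dict(spindle=(388,177),clip_tab=(384,240),clip=(389,230),cover=(248,170),bar=(258,168),rack=(316,167),reag=(453,210),pink=(436,281),deck=(370,195),box=(310,224),beak=(240,233)).items(): print(n,W[v,u].round(3))
x=p[180-50:300,340:480]
cv2.imwrite('pics/topcrop.png',cv2.resize(p[140:260,200:480],None,fx=2.8,fy=2.8,interpolation=cv2.INTER_CUBIC)[:,:,::-1])
f=np.load('pics/side0.npz')
cv2.imwrite('pics/sidecrop.png',cv2.resize(f['p'][200:290,300:440],None,fx=5,fy=5,interpolation=cv2.INTER_CUBIC)[:,:,::-1])
```

```text
spindle [ 0.565 -0.184  0.081]
clip_tab [ 0.4   -0.185  0.017]
clip [ 0.428 -0.2    0.006]
cover [0.579 0.187 0.053]
bar [0.582 0.158 0.074]
rack [0.592 0.005 0.05 ]
reag [ 0.483 -0.353  0.087]
pink [ 0.295 -0.321  0.044]
deck [ 0.52  -0.142  0.044]
box [0.438 0.018 0.039]
beak [0.41  0.211 0.004]
```

View pics/topcrop.png

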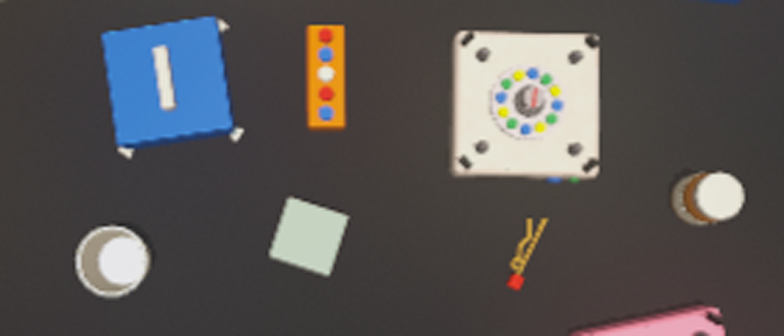

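View pics/sidecrop.png

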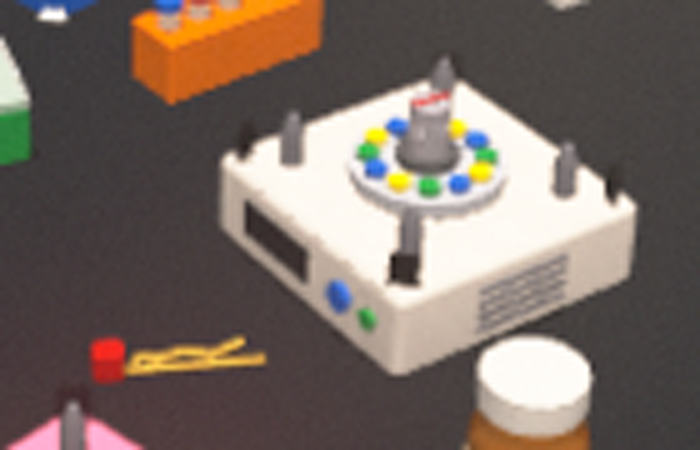

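Request:
carry_out --commands '[{"dx": -3.12, "dy": -2.25}, {"dx": -3.12, "dy": -2.25}, {"dx": -3.12, "dy": -2.25}, {"dx": -3.12, "dy": -2.25}, {"dx": -3.12, "dy": -2.25}]'

```text
invalid input at $.commands[0]: expected keys dx, dy, dz, wx, wy, wz
```

Request:
carry_out --commands '[{"dx": -3.12, "dy": -2.25}, {"dx": -3.12, "dy": -2.25}, {"dx": -3.12, "dy": -2.25}, {"dx": -3.12, "dy": -2.25}, {"dx": -3.12, "dy": -2.25}]'

```text
invalid input at $.commands[0]: expected keys dx, dy, dz, wx, wy, wz
```

Request:
carry_out --commands '[{"dx": -2.5, "dy": -3}, {"dx": -1.64, "dy": -3.55}, {"dx": -1.64, "dy": -3.55}, {"dx": -1.64, "dy": -3.55}, {"dx": -1.64, "dy": -3.55}]'

```text
invalid input at $.commands[0]: expected keys dx, dy, dz, wx, wy, wz
```

Request:
carry_out --commands '[{"dx": -1.64, "dy": -3.55}, {"dx": -1.64, "dy": -3.55}, {"dx": -1.64, "dy": -3.55}, {"dx": -1.64, "dy": -3.55}, {"dx": -1.64, "dy": -3.55}]'

```text
invalid input at $.commands[0]: expected keys dx, dy, dz, wx, wy, wz
```

Request:
carry_out --commands '[{"dx": -1.64, "dy": -3.55}, {"dx": -0.3, "dy": 0}, {"dx": 0}]'

```text
invalid input at $.commands[0]: expected keys dx, dy, dz, wx, wy, wz
```

```bash
cat > shot.py <<'E'
import sys
from h import *
s=state();print(s['time'],s['position'].round(4),s['ee_rot'].round(4),s['qpos'].round(3),s['wrist_force'].round(1),round(s['finger_gap'],4))
n,t=sys.argv[1],sys.argv[2]
c=calibration(n);p,d=snapshot(n);save(t+'.png',p);np.savez('pics/'+t+'.npz',p=p,d=d,**{k:np.array(c[k]) for k in 'KRt'})
E
python3 shot.py wrist w1
```

```text
0.15 [0.2234 0.5566 0.2527] [ 1.897e-01  9.818e-01 -4.000e-04 -2.000e-04] [0.971 0.105 0.097 1.564 0.    1.353] [0.2 0.2 0.6] 0.0853
```

View pics/w1.png

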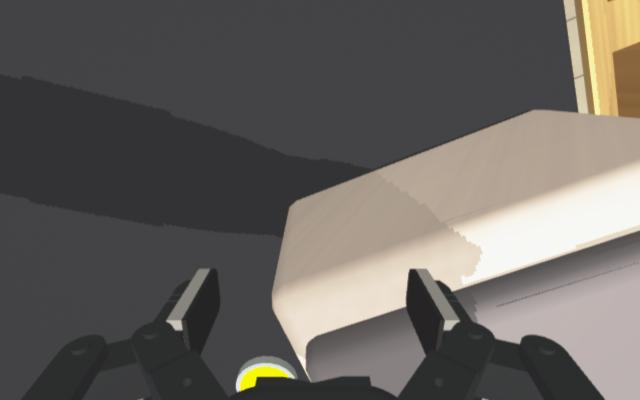

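All six keys are needed in every row, so nothing has moved yet.

Request:
carry_out --commands '[{"dx": -3.12, "dy": -2.25, "dz": 0, "wx": 0, "wy": 0, "wz": 0}, {"dx": -3.12, "dy": -2.25, "dz": 0, "wx": 0, "wy": 0, "wz": 0}, {"dx": -3.12, "dy": -2.25, "dz": 0, "wx": 0, "wy": 0, "wz": 0}, {"dx": -3.12, "dy": -2.25, "dz": 0, "wx": 0, "wy": 0, "wz": 0}, {"dx": -3.12, "dy": -2.25, "dz": 0, "wx": 0, "wy": 0, "wz": 0}]'

```text
time: 0.62
position: [0.3268, 0.3928, 0.2531]
ee_rot: [0.189, 0.982, 0.0, 0.0]
wrist_force: [1.4, 1.0, 0.2]
finger_gap: 0.0853
```

Request:
carry_out --commands '[{"dx": -3.12, "dy": -2.25, "dz": 0, "wx": 0, "wy": 0, "wz": 0}, {"dx": -3.12, "dy": -2.25, "dz": 0, "wx": 0, "wy": 0, "wz": 0}, {"dx": -3.12, "dy": -2.25, "dz": 0, "wx": 0, "wy": 0, "wz": 0}, {"dx": -3.12, "dy": -2.25, "dz": 0, "wx": 0, "wy": 0, "wz": 0}, {"dx": -3.12, "dy": -2.25, "dz": 0, "wx": 0, "wy": 0, "wz": 0}]'

```text
time: 1.03
position: [0.4299, 0.23, 0.2534]
ee_rot: [0.19, 0.982, 0.0, 0.0]
wrist_force: [-0.2, -0.0, -0.5]
finger_gap: 0.0855
```

Request:
carry_out --commands '[{"dx": -2.5, "dy": -3, "dz": 0, "wx": 0, "wy": 0, "wz": 0}, {"dx": -1.64, "dy": -3.55, "dz": 0, "wx": 0, "wy": 0, "wz": 0}, {"dx": -1.64, "dy": -3.55, "dz": 0, "wx": 0, "wy": 0, "wz": 0}, {"dx": -1.64, "dy": -3.55, "dz": 0, "wx": 0, "wy": 0, "wz": 0}, {"dx": -1.64, "dy": -3.55, "dz": 0, "wx": 0, "wy": 0, "wz": 0}]'

```text
time: 1.45
position: [0.4489, 0.0366, 0.2533]
ee_rot: [0.19, 0.982, 0.0, 0.0]
wrist_force: [0.2, 0.0, -0.1]
finger_gap: 0.0857
```

Request:
carry_out --commands '[{"dx": -1.64, "dy": -3.55, "dz": 0, "wx": 0, "wy": 0, "wz": 0}, {"dx": -1.64, "dy": -3.55, "dz": 0, "wx": 0, "wy": 0, "wz": 0}, {"dx": -1.64, "dy": -3.55, "dz": 0, "wx": 0, "wy": 0, "wz": 0}, {"dx": -1.64, "dy": -3.55, "dz": 0, "wx": 0, "wy": 0, "wz": 0}, {"dx": -1.64, "dy": -3.55, "dz": 0, "wx": 0, "wy": 0, "wz": 0}]'

```text
time: 1.87
position: [0.4588, -0.1589, 0.2533]
ee_rot: [0.19, 0.982, 0.0, 0.0]
wrist_force: [-0.3, -0.2, 0.5]
finger_gap: 0.0855
```

Request:
carry_out --commands '[{"dx": -1.64, "dy": -3.55, "dz": 0, "wx": 0, "wy": 0, "wz": 0}, {"dx": -0.3, "dy": 0, "dz": 0, "wx": 0, "wy": 0, "wz": 4}, {"dx": 0, "dy": 0, "dz": 0, "wx": 0, "wy": 0, "wz": 4}, {"dx": 0, "dy": 0, "dz": 0, "wx": 0, "wy": 0, "wz": 0}]'

```text
time: 2.2
position: [0.4637, -0.1978, 0.2529]
ee_rot: [0.26, 0.966, 0.0, -0.0]
wrist_force: [0.5, 0.0, 0.1]
finger_gap: 0.0854
```

```bash
python3 shot.py wrist w1
```

```text
2.2 [ 0.4637 -0.1978  0.2529] [ 2.600e-01  9.656e-01  2.000e-04 -4.000e-04] [-0.663 -0.188 -0.188  1.571  0.    -0.137] [0.5 0.  0.1] 0.0854
```

View pics/w1.png

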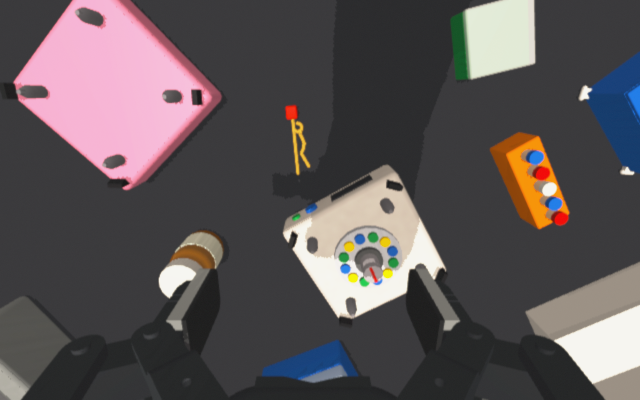

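The wrist view shows the clip tab at (292,112), its straight leg running to a tip at (298,173), and the spindle's red line at about (373,274).

Run:
```python
from h import *
f=np.load('pics/w1.npz');p,d=f['p'],f['d'];c={k:f[k] for k in 'KRt'}
cv2.imwrite('pics/w1a.png',cv2.resize(p[90:190,260:340],None,fx=6,fy=6,interpolation=cv2.INTER_NEAREST)[:,:,::-1])
cv2.imwrite('pics/w1b.png',cv2.resize(p[220:310,320:420],None,fx=6,fy=6,interpolation=cv2.INTER_NEAREST)[:,:,::-1])
W=cloud(c,d)
hsv=cv2.cvtColor(p,cv2.COLOR_RGB2HSV)
red=((hsv[...,0]<6)|(hsv[...,0]>174))&(hsv[...,1]>170)&(hsv[...,2]>90)
t=red.copy();t[:90]=0;t[135:]=0;t[:,:270]=0;t[:,320:]=0
v,u=np.nonzero(t);print('tab px',u.min(),u.max(),v.min(),v.max(),len(u));print(np.median(W[t],0).round(4), W[t].min(0).round(3),W[t].max(0).round(3))
top=t&(W[...,2]>0.0135);P=W[top];print('top',P.mean(0).round(4)); r=cv2.minAreaRect((P[:,:2]*1000).astype(np.float32));print(r)
yel=(hsv[...,0]>14)&(hsv[...,0]<32)&(hsv[...,1]>120)&(hsv[...,2]>90)
y=yel.copy();y[:105]=0;y[190:]=0;y[:,:280]=0;y[:,330:]=0
v,u=np.nonzero(y)
for vv in range(v.min(),v.max()+1,4):
    uu=u[v==vv]; print(vv,uu.tolist())
s=red.copy();s[:255]=0;s[300:]=0;s[:,:355]=0;s[:,395:]=0
v,u=np.nonzero(s);print('line',list(zip(u,v)))
print(W[s].round(4)[:5])
```

```text
tab px 285 297 105 119 163
[ 0.3995 -0.1871  0.0159] [ 0.391 -0.197 -0.001] [ 0.408 -0.157  0.374]
top [ 0.3991 -0.187   0.0184]
((393.70465087890625, -177.1576690673828), (14.959362030029297, 38.271095275878906), 27.825286865234375)
119 [292, 293]
123 [291, 292, 293, 294, 295, 296, 297, 298, 299, 300, 301, 302]
127 [291, 292, 293, 294, 295, 299, 300, 301, 302, 303]
131 [292, 293, 294, 295, 296, 297, 298, 299, 300, 301, 302]
135 [292, 293, 294, 295, 296, 298, 299, 300, 301, 302]
139 [293, 294, 295, 296, 300, 301, 302, 303, 304]
143 [293, 294, 295, 296, 302, 303, 304, 305]
147 [293, 294, 295, 296, 297, 301, 302, 303, 304, 305]
151 [294, 295, 296, 297, 300, 301, 302, 303]
155 [294, 295, 296, 297, 300, 301, 302, 303, 304]
159 [295, 296, 297, 298, 302, 303, 304, 305, 306]
163 [295, 296, 297, 298, 305, 306, 307, 308, 309]
167 [295, 296, 297, 298, 299, 307, 308, 309]
171 [296, 297, 298, 299]
line [(np.int64(370), np.int64(268)), (np.int64(371), np.int64(268)), (np.int64(370), np.int64(269)), (np.int64(371), np.int64(269)), (np.int64(370), np.int64(270)), (np.int64(371), np.int64(270)), (np
[... 200 characters left out ...]
72), np.int64(273)), (np.int64(373), np.int64(273)), (np.int64(372), np.int64(274)), (np.int64(373), np.int64(274)), (np.int64(373), np.int64(275)), (np.int64(374), np.int64(275)), (np.int64(373), np.int64(276)), (np.int64(374), np.int64(276)), (np.int64(374), np.int64(277)), (np.int64(375), np.int64(277)), (np.int64(374), np.int64(278)), (np.int64(375), np.int64(278)), (np.int64(375), np.int64(279)), (np.int64(376), np.int64(279)), (np.int64(375), np.int64(280)), (np.int64(376), np.int64(280)), (np.int64(375), np.int64(281)), (np.int64(376), np.int64(281))]
[[ 0.5637 -0.1911  0.0875]
 [ 0.5637 -0.1902  0.0885]
 [ 0.5646 -0.1916  0.0877]
 [ 0.5643 -0.1906  0.089 ]
 [ 0.5659 -0.1922  0.0873]]
```

View pics/w1a.png

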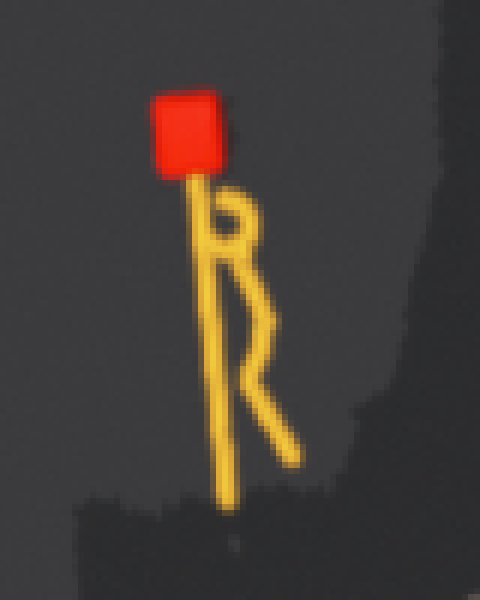

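View pics/w1b.png

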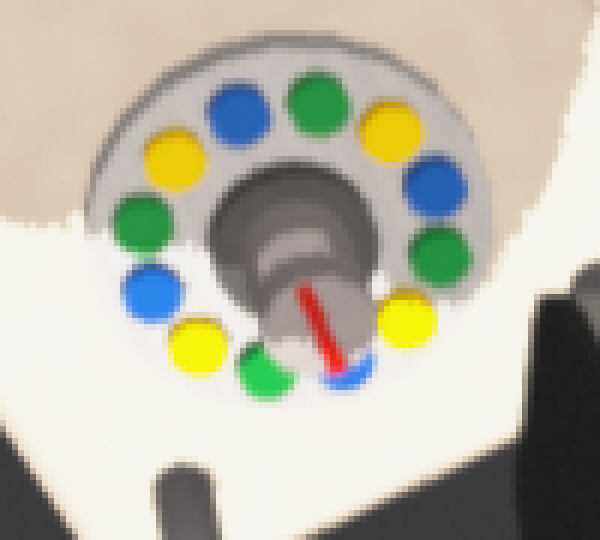

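Run:
```python
from h import *
f=np.load('pics/w1.npz');p=f['p'];c={k:f[k] for k in 'KRt'}
hsv=cv2.cvtColor(p,cv2.COLOR_RGB2HSV)
red=((hsv[...,0]<6)|(hsv[...,0]>174))&(hsv[...,1]>170)&(hsv[...,2]>90)
yel=(hsv[...,0]>14)&(hsv[...,0]<32)&(hsv[...,1]>120)&(hsv[...,2]>90)
pts=[]
for v in range(137,174):
    u=[x for x in range(286,330) if yel[v,x]]
    if not u: continue
    g=[u[0]]
    for x in u[1:]:
        if x==g[-1]+1: g.append(x)
        else: break
    if len(g)<=5: pts.append(ray(c,np.mean(g),v,0.002)[:2])
pts=np.array(pts,np.float32)
l=cv2.fitLine(pts,cv2.DIST_L2,0,.01,.01).ravel();print('leg',l,np.degrees(np.arctan2(l[1],l[0])),pts[0],pts[-1])
# tab top corners
t=red.copy();t[:90]=0;t[135:]=0;t[:,:270]=0;t[:,320:]=0
cn,_=cv2.findContours(t.astype(np.uint8),0,1);r=cv2.minAreaRect(max(cn,key=cv2.contourArea));print('tab',r,ray(c,*r[0],0.012)[:2],ray(c,*r[0],0.016)[:2])
s=red.copy();s[:255]=0;s[300:]=0;s[:,:355]=0;s[:,395:]=0
v,u=np.nonzero(s);P=np.array([ray(c,a,b,.087)[:2] for a,b in zip(u,v)],np.float32)
l=cv2.fitLine(P,cv2.DIST_L2,0,.01,.01).ravel();print('line',l,np.degrees(np.arctan2(l[1],l[0])),P.min(0),P.max(0))
# top disc of spindle: circle in crop at ~ (318,320)/6 
print('spindle centre guess',ray(c,320+318/6,220+318/6,.087))
```

```text
leg [ 0.90201676 -0.43170106  0.44304693 -0.20831278] -25.575562 [ 0.42454943 -0.19964951] [ 0.46181467 -0.21746092]
tab ((291.23077392578125, 111.8461685180664), (13.891889572143555, 11.907333374023438), 82.87498474121094) [ 0.39962356 -0.18738728] [ 0.39953254 -0.18704862]
line [ 0.9945655  -0.10411312  0.5718533  -0.19183682] -5.9760714 [ 0.56404024 -0.19354138] [ 0.580248   -0.19033213]
spindle centre guess [ 0.57056275 -0.19115929  0.087     ]
```

Request:
carry_out --commands '[{"dx": 3.1, "dy": -1.15, "dz": 0, "wx": 0, "wy": 0, "wz": 0}, {"dx": 3.1, "dy": -1.15, "dz": 1, "wx": 0, "wy": 0, "wz": 0}, {"dx": 0, "dy": 0, "dz": 4, "wx": 0, "wy": 0, "wz": -4.55}, {"dx": 0, "dy": 0, "dz": 4, "wx": 0, "wy": 0, "wz": 0}, {"dx": 0, "dy": 0, "dz": 4, "wx": 0, "wy": 0, "wz": 0}]' --fingers 0.5

```text
time: 2.67
position: [0.399, -0.1859, 0.1226]
ee_rot: [0.217, 0.976, -0.001, 0.001]
wrist_force: [0.0, -0.1, 0.1]
finger_gap: 0.0426
```

Request:
carry_out --commands '[{"dx": 0, "dy": 0, "dz": 3, "wx": 0, "wy": 0, "wz": 0}, {"dx": 0, "dy": 0, "dz": 0, "wx": 0, "wy": 0, "wz": 0}, {"dx": 0, "dy": 0, "dz": 0, "wx": 0, "wy": 0, "wz": 0}]'

```text
time: 2.92
position: [0.3981, -0.185, 0.0928]
ee_rot: [0.218, 0.976, 0.001, -0.001]
wrist_force: [-0.1, 0.1, 1.4]
finger_gap: 0.0429
```

```bash
python3 shot.py wrist w2
```

```text
2.9167 [ 0.3981 -0.185   0.0928] [ 2.180e-01  9.759e-01  7.000e-04 -1.100e-03] [-0.735 -0.374 -0.634  1.314  0.    -0.295] [-0.1  0.1  1.4] 0.0429
```

View pics/w2.png

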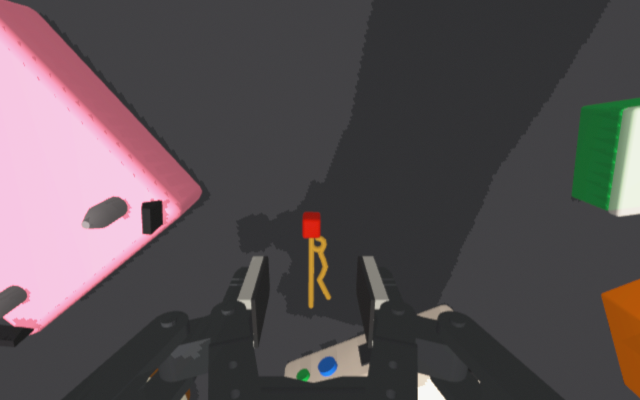

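The clip sits centred between the pads: its tab is at (312,224) and its leg runs straight down column 311.

Run:
```python
from h import *
f=np.load('pics/w2.npz');p=f['p'];c={k:f[k] for k in 'KRt'}
hsv=cv2.cvtColor(p,cv2.COLOR_RGB2HSV)
red=((hsv[...,0]<6)|(hsv[...,0]>174))&(hsv[...,1]>150)&(hsv[...,2]>60)
yel=(hsv[...,0]>12)&(hsv[...,0]<34)&(hsv[...,1]>100)&(hsv[...,2]>70)
pts=[]
for v in range(255,306):
    u=[x for x in range(300,340) if yel[v,x]]
    if not u: continue
    g=[u[0]]
    for x in u[1:]:
        if x==g[-1]+1: g.append(x)
        else: break
    if len(g)<=7: pts.append(ray(c,np.mean(g),v,0.002)[:2])
pts=np.array(pts,np.float32)
l=cv2.fitLine(pts,cv2.DIST_L2,0,.01,.01).ravel();print('leg',l,np.degrees(np.arctan2(l[1],l[0])),pts[0],pts[-1])
t=red.copy();t[:200]=0;t[245:]=0;t[:,:290]=0;t[:,335:]=0
cn,_=cv2.findContours(t.astype(np.uint8),0,1);k=max(cn,key=cv2.contourArea);r=cv2.minAreaRect(k);print('tab',r,cv2.boundingRect(k))
print(ray(c,r[0][0],213,.016),ray(c,r[0][0],237,0.0))
cv2.imwrite('pics/w2a.png',cv2.resize(p[200:320,260:370],None,fx=5,fy=5,interpolation=cv2.INTER_NEAREST)[:,:,::-1])
```

```text
leg [ 0.8992033  -0.43753102  0.44231293 -0.20808005] -25.946455 [ 0.42357844 -0.19898565] [ 0.46179193 -0.21742782]
tab ((311.0, 225.0), (26.0, 18.0), 90.0) (302, 212, 19, 27)
[ 0.38970049 -0.18295761  0.016     ] [ 0.41160645 -0.19334661  0.        ]
```

View pics/w2a.png

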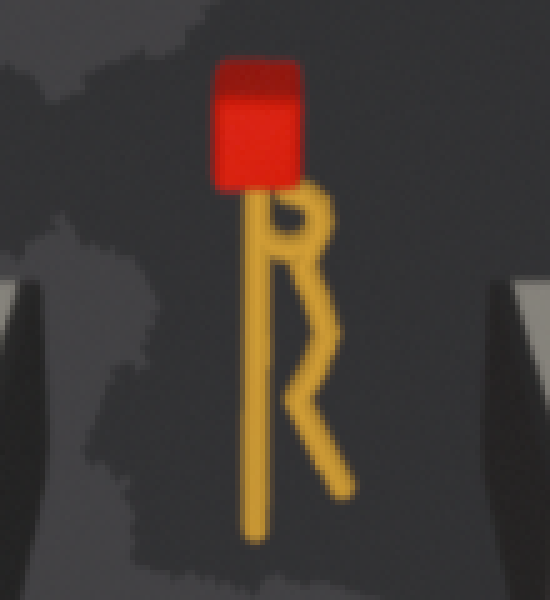

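Request:
carry_out --commands '[{"dx": 0, "dy": -0.13, "dz": 3, "wx": 0, "wy": 0, "wz": 0.4}, {"dx": 0, "dy": 0, "dz": 2.2, "wx": 0, "wy": 0, "wz": 0}, {"dx": 0, "dy": 0, "dz": 1, "wx": 0, "wy": 0, "wz": 0}, {"dx": 0, "dy": 0, "dz": 0.45, "wx": 0, "wy": 0, "wz": 0}, {"dx": 0, "dy": 0, "dz": 0, "wx": 0, "wy": 0, "wz": 0}]'

```text
time: 3.38
position: [0.3987, -0.1876, 0.0278]
ee_rot: [0.222, 0.975, -0.0, 0.0]
wrist_force: [-0.3, 0.0, 0.1]
finger_gap: 0.0429
```

Request:
carry_out --commands '[{"dx": 0, "dy": 0, "dz": 0, "wx": 0, "wy": 0, "wz": 0}, {"dx": 0, "dy": 0, "dz": 0, "wx": 0, "wy": 0, "wz": 0}, {"dx": 0, "dy": 0, "dz": 0, "wx": 0, "wy": 0, "wz": 0}, {"dx": 0, "dy": 0, "dz": 0, "wx": 0, "wy": 0, "wz": 0}, {"dx": 0, "dy": 0, "dz": 0, "wx": 0, "wy": 0, "wz": 0}]' --fingers 1 --squeeze 60

```text
time: 3.8
position: [0.3991, -0.188, 0.0285]
ee_rot: [0.223, 0.975, -0.001, 0.001]
wrist_force: [-0.9, 1.3, 7.1]
finger_gap: 0.0098
```

```bash
python3 shot.py wrist w3
```

```text
3.8 [ 0.3991 -0.188   0.0285] [ 2.225e-01  9.749e-01 -6.000e-04  1.000e-03] [-0.738 -0.318 -0.71   1.177  0.    -0.29 ] [-0.9  1.3  7.1] 0.0098
```

View pics/w3.png

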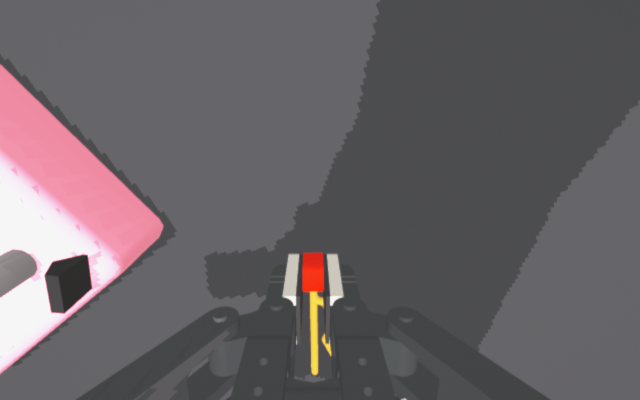

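Request:
carry_out --commands '[{"dx": 0, "dy": 0, "dz": -2, "wx": 0, "wy": 0, "wz": 0}, {"dx": 0, "dy": 0, "dz": -3.5, "wx": 0, "wy": 0, "wz": -5}, {"dx": 0, "dy": 0, "dz": -3.5, "wx": 0, "wy": 0, "wz": -5}, {"dx": 0, "dy": 0, "dz": -3.5, "wx": 0, "wy": 0, "wz": -5}, {"dx": 0, "dy": 0, "dz": -1, "wx": 0, "wy": 0, "wz": -4.7}]'

```text
time: 4.27
position: [0.3999, -0.1887, 0.1681]
ee_rot: [0.05, 0.999, -0.002, 0.003]
wrist_force: [0.1, -0.4, -0.3]
finger_gap: 0.0099
```

Request:
carry_out --commands '[{"dx": -3.75, "dy": 0.47, "dz": -1, "wx": 0, "wy": 0, "wz": 0}, {"dx": -3.75, "dy": 0.47, "dz": -1, "wx": 0, "wy": 0, "wz": 0}, {"dx": -3.75, "dy": 0.47, "dz": -1, "wx": 0, "wy": 0, "wz": 0}, {"dx": -3.75, "dy": 0.47, "dz": -1, "wx": 0, "wy": 0, "wz": 0}]'

```text
time: 4.6
position: [0.5514, -0.1842, 0.2031]
ee_rot: [0.053, 0.999, -0.0, 0.001]
wrist_force: [-0.2, -0.8, 0.5]
finger_gap: 0.0096
```

Request:
carry_out --commands '[{"dx": 0, "dy": 0, "dz": 0, "wx": 0, "wy": 0, "wz": 0}, {"dx": 0, "dy": 0, "dz": 0, "wx": 0, "wy": 0, "wz": 0}, {"dx": 0, "dy": 0, "dz": 0, "wx": 0, "wy": 0, "wz": 0}]'

```text
time: 4.85
position: [0.5491, -0.1841, 0.2018]
ee_rot: [0.052, 0.999, 0.0, -0.0]
wrist_force: [-0.4, -0.0, 0.5]
finger_gap: 0.0096
```

```bash
python3 shot.py wrist w4; python3 shot.py top t4; python3 shot.py side s4
python3 - <<'E'
from h import *
p=np.load('pics/w4.npz')['p'];cv2.imwrite('pics/w4a.png',cv2.resize(p[120:400,160:480],None,fx=2.1,fy=2.1)[:,:,::-1])
p=np.load('pics/s4.npz')['p'];cv2.imwrite('pics/s4a.png',cv2.resize(p[130:290,310:460],None,fx=3.6,fy=3.6)[:,:,::-1])
E
```

```text
4.85 [ 0.5491 -0.1841  0.2018] [ 5.230e-02  9.986e-01  1.000e-04 -3.000e-04] [-0.549  0.037 -0.066  1.468 -0.    -0.445] [-0.4 -0.   0.5] 0.0096
4.9 [ 0.5487 -0.1842  0.2021] [ 5.260e-02  9.986e-01  0.000e+00 -1.000e-04] [-0.55   0.035 -0.067  1.468 -0.    -0.445] [ 0.1  0.4 -0.5] 0.0099
4.95 [ 0.5486 -0.1843  0.2022] [ 5.280e-02  9.986e-01 -1.000e-04  1.000e-04] [-0.55   0.034 -0.068  1.468  0.    -0.444] [ 0.2  0.3 -0.1] 0.01
```

View pics/w4a.png

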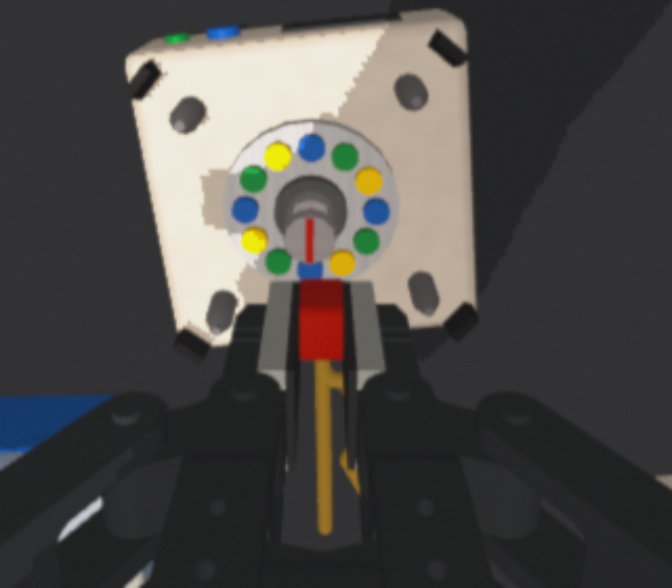

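View pics/s4a.png

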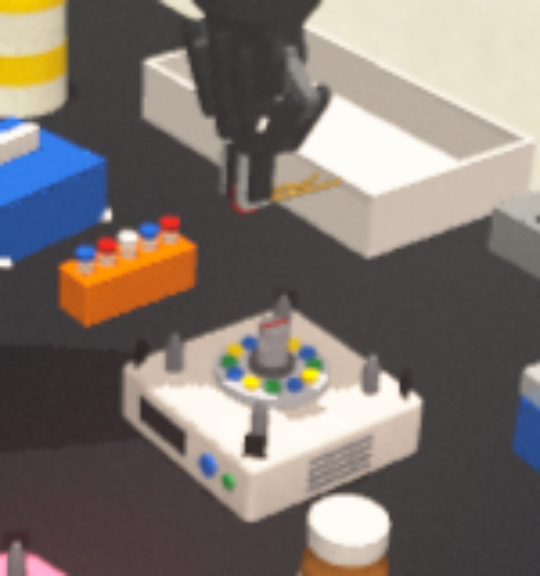

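The line on the spindle is at crop (309,240), nearly vertical. The clip is held level, with its leg from crop (321,360) to (326,535), about 1.5° off the tool.

Run:
```python
from h import *
f=np.load('pics/w4.npz');p=f['p'];c={k:f[k] for k in 'KRt'}
hsv=cv2.cvtColor(p,cv2.COLOR_RGB2HSV)
red=((hsv[...,0]<8)|(hsv[...,0]>172))&(hsv[...,1]>130)&(hsv[...,2]>60)
yel=(hsv[...,0]>10)&(hsv[...,0]<34)&(hsv[...,1]>120)&(hsv[...,2]>60)
s=red.copy();s[:215]=0;s[247:]=0;s[:,:295]=0;s[:,325:]=0
v,u=np.nonzero(s);print('line px',u.min(),u.max(),v.min(),v.max())
P=np.array([ray(c,a,b,.087)[:2] for a,b in zip(u,v)],np.float32)
l=cv2.fitLine(P,cv2.DIST_L2,0,.01,.01).ravel();print('line',l,np.degrees(np.arctan2(l[1],l[0])),P[np.argmin(P[:,0])],P[np.argmax(P[:,0])])
tcp=np.array([.5489,-.1841]);yaw=2*np.arctan2(.9986,.0525)
tx=np.array([np.cos(yaw),np.sin(yaw)]);ty=np.array([np.sin(yaw),-np.cos(yaw)])
print('yaw',np.degrees(yaw))
zl=.2020-.0265
px=[]
for v in range(290,380):
    uu=[x for x in range(305,340) if yel[v,x]]
    if not uu: continue
    g=[uu[0]]
    for x in uu[1:]:
        if x==g[-1]+1: g.append(x)
        else: break
    if 4<=len(g)<=12: px.append((np.mean(g),v,len(g)))
print(px[::8],px[-1])
Q=np.array([ray(c,a,b,zl)[:2]-tcp for a,b,_ in px]);L=np.stack([-(Q@tx),Q@ty],1)*1000
print(L[::8].round(2),L[-1]); k=np.polyfit(L[:,0],L[:,1],1);print('leg vs tool: slope deg',np.degrees(np.arctan(k[0])),'offset at tcp',k[1])
# spindle disc & rotor hub circle: rotor outer
W=cloud(c,f['d']);m=(W[...,2]>.083)&(W[...,2]<.092)&(abs(W[...,0]-.571)<.02)&(abs(W[...,1]+.19)<.02)
print(m.sum());vv,uu=np.nonzero(m);
cc=[ray(c,a,b,.087)[:2] for a,b in zip(uu,vv)];print(np.min(cc,0),np.max(cc,0),cv2.minEnclosingCircle(np.array(cc,np.float32)*1000))
t=red.copy();t[:247]=0;t[300:]=0;t[:,:290]=0;t[:,335:]=0
print('tab',cv2.boundingRect(t.astype(np.uint8)))
```

```text
line px 306 308 224 244
line [ 0.993975   -0.109607    0.57178015 -0.1918717 ] -6.2926617 [ 0.5632684  -0.19171134] [ 0.5804097  -0.19202809]
yaw 173.98105020856332
[(np.float64(313.0), 291, 5), (np.float64(313.5), 307, 8), (np.float64(313.5), 315, 8), (np.float64(313.5), 323, 8), (np.float64(314.0), 331, 7), (np.float64(314.0), 339, 7), (np.float64(314.0), 347, 7), (np.float64(314.0), 355, 7), (np.float64(314.0), 363, 7), (np.float64(314.0), 371, 7)] (np.float64(314.5), 373, 6)
[[15.82 -0.83]
 [25.69 -0.56]
 [30.77 -0.55]
 [35.94 -0.54]
 [41.21 -0.26]
 [46.59 -0.25]
 [52.07 -0.23]
 [57.66 -0.22]
 [63.36 -0.21]
 [69.18 -0.2 ]] [70.65454228  0.09406123]
leg vs tool: slope deg 0.5998241249546282 offset at tcp -0.8124685609368864
481
[ 0.56004012 -0.20129414] [ 0.58057473 -0.18221248] ((570.2965087890625, -191.75933837890625), 10.360628128051758)
tab (302, 253, 22, 39)
```

Request:
carry_out --commands '[{"dx": 3.6, "dy": -0.22, "dz": 0, "wx": 0, "wy": 0, "wz": 0}, {"dx": 3.6, "dy": -0.22, "dz": 0, "wx": 0, "wy": 0, "wz": 0.7}, {"dx": 0, "dy": 0, "dz": 4, "wx": 0, "wy": 0, "wz": 0}, {"dx": 0, "dy": 0, "dz": 4, "wx": 0, "wy": 0, "wz": 0}, {"dx": 0, "dy": 0, "dz": 2, "wx": 0, "wy": 0, "wz": 0}]'

```text
time: 5.42
position: [0.475, -0.1804, 0.0987]
ee_rot: [0.059, 0.998, 0.0, -0.001]
wrist_force: [-1.5, 0.0, -1.7]
finger_gap: 0.0097
```

Request:
carry_out --commands '[{"dx": 0, "dy": 0, "dz": 0, "wx": 0, "wy": 0, "wz": 0}, {"dx": 0, "dy": 0, "dz": 0, "wx": 0, "wy": 0, "wz": 0}, {"dx": 0, "dy": 0, "dz": 0, "wx": 0, "wy": 0, "wz": 0}]'

```text
time: 5.67
position: [0.4779, -0.1818, 0.104]
ee_rot: [0.059, 0.998, -0.001, 0.001]
wrist_force: [0.4, 0.9, -0.6]
finger_gap: 0.0099
```

```bash
python3 shot.py wrist w5; python3 shot.py side s5
python3 - <<'E'
from h import *
s=state();y=2*np.arctan2(s['ee_rot'][1],s['ee_rot'][0]);print('yaw',np.degrees(y))
p=np.load('pics/w5.npz')['p'];cv2.imwrite('pics/w5a.png',cv2.resize(p[200:400,200:440],None,fx=2.8,fy=2.8)[:,:,::-1])
p=np.load('pics/s5.npz')['p'];cv2.imwrite('pics/s5a.png',cv2.resize(p[190:290,310:440],None,fx=5,fy=5)[:,:,::-1])
E
```

```text
5.6667 [ 0.4779 -0.1818  0.104 ] [ 5.880e-02  9.983e-01 -7.000e-04  1.200e-03] [-0.62  -0.145 -0.42   1.293  0.    -0.502] [ 0.4  0.9 -0.6] 0.0099
5.7167 [ 0.4783 -0.182   0.1043] [ 5.880e-02  9.983e-01 -9.000e-04  1.500e-03] [-0.62  -0.145 -0.42   1.292  0.    -0.502] [0.6 0.2 0.8] 0.0098
yaw 173.26751945085113
```

View pics/w5a.png

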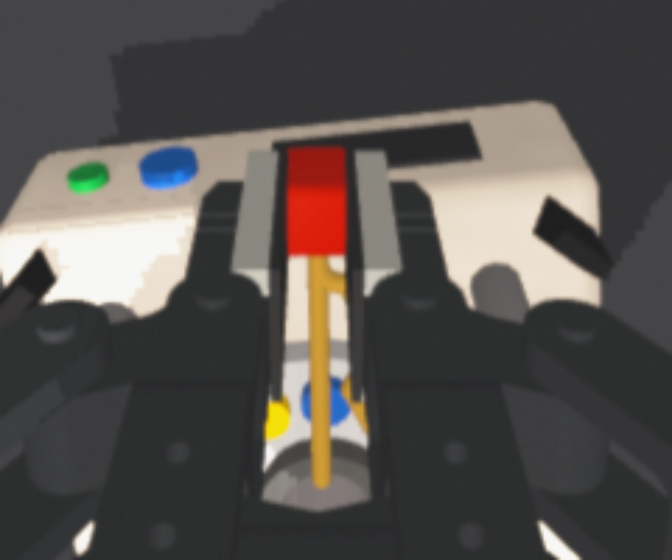

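View pics/s5a.png

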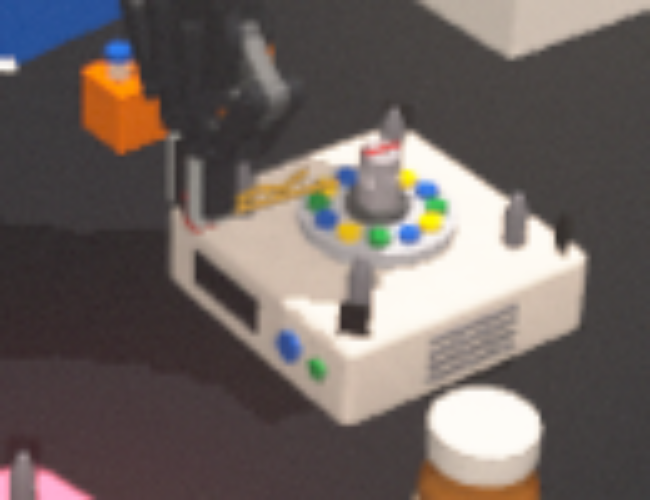

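The wrist crop shows the leg pointing at the middle of the spindle, with the tip at crop (320,487). In the side crop the tip is at about (338,185). I'll triangulate the tip.

Run:
```python
from h import *
cs=[]
for n in ('w5','s5'):
    f=np.load(f'pics/{n}.npz');c={k:f[k] for k in 'KRt'};cs.append(c)
    p=f['p'];hsv=cv2.cvtColor(p,cv2.COLOR_RGB2HSV)
    yel=(hsv[...,0]>10)&(hsv[...,0]<34)&(hsv[...,1]>90)&(hsv[...,2]>70)
    if n=='w5':
        m=yel[:, 300:328]; v=np.nonzero(m.any(1))[0]; v=v[v<385];print(v.max(),[300+np.nonzero(m[v.max()-k])[0].mean() for k in range(4)])
    else:
        for v in range(218,236): print(v,[x for x in range(355,385) if yel[v,x]])
P=[c['K']@np.c_[c['R'],c['t']] for c in cs]
for tip in [(377.6,227),(378.5,226.5)]:
    X=cv2.triangulatePoints(P[0],P[1],np.array([[314.3],[373.9]]),np.array([[tip[0]],[tip[1]]])).ravel();print((X[:3]/X[3]).round(4))
c=cs[1]
# spindle top & red line in side view for systematic offset
x=P[1]@np.array([.5712,-.1918,.087,1]);print('spindle top proj',x[:2]/x[2])
x=P[1]@np.array([.5712,-.1918,.0,1]);
for q in ([.5497,-.1897,.075,1],[.5497,-.1897,.078,1]):
    x=P[1]@np.array(q);print('exp tip',x[:2]/x[2])
p=np.load('pics/s5.npz')['p'];hsv=cv2.cvtColor(p,cv2.COLOR_RGB2HSV)
red=((hsv[...,0]<8)|(hsv[...,0]>172))&(hsv[...,1]>100);v,u=np.nonzero(red[212:228,375:400]);print('red line side',u.mean()+375,v.mean()+212,u.min()+375,u.max()+375)
s=state();print(s['time'],s['position'])
```

```text
374 [np.float64(314.5), np.float64(314.0), np.float64(314.5), np.float64(314.0)]
218 []
219 []
220 []
221 []
222 []
223 []
224 [369, 370, 371]
225 [368, 369, 370, 374, 375]
226 [367, 368, 369, 373, 374, 375, 376, 377]
227 [360, 361, 362, 363, 364, 365, 366, 367, 368, 370, 371, 372, 373, 374, 375, 376, 377]
228 [358, 359, 360, 361, 362, 363, 364, 365, 366, 367, 368, 369, 370, 371, 372, 374, 375, 376, 377]
229 [357, 358, 359, 360, 363, 364, 365, 366, 367, 368, 376]
230 [357, 358, 359, 360, 361, 362, 363, 364, 365]
231 [357, 358, 359, 360, 361]
232 [357, 358]
233 []
234 [379, 380, 381]
235 [377, 378, 379, 380, 381, 382]
[ 0.5481 -0.1902  0.0774]
[ 0.5501 -0.1903  0.0773]
spindle top proj [386.40272548 220.59522799]
exp tip [378.08363127 227.41086406]
exp tip [378.14378438 226.30145089]
red line side 386.375 219.25 383 389
5.7667 [ 0.47838944 -0.18199067  0.10419675]
```

Request:
carry_out --commands '[{"dx": 0, "dy": 0, "dz": 0, "wx": 0, "wy": 0, "wz": 0}, {"dx": 0, "dy": 0, "dz": 0, "wx": 0, "wy": 0, "wz": 0}, {"dx": 0, "dy": 0, "dz": 0, "wx": 0, "wy": 0, "wz": 0}, {"dx": 0, "dy": 0, "dz": 0, "wx": 0, "wy": 0, "wz": 0}]'

```text
time: 6.1
position: [0.4775, -0.1812, 0.1021]
ee_rot: [0.059, 0.998, -0.0, 0.0]
wrist_force: [-0.9, 0.9, -0.9]
finger_gap: 0.0096
```

Triangulation puts the tip at z 0.0773 with the TCP at 0.1042, which matches my grip offset. The tip is aligned to the hole, so I'll advance slowly.

Request:
carry_out --commands '[{"dx": -0.4, "dy": 0.005, "dz": 0.06, "wx": 0, "wy": 0, "wz": 0}, {"dx": -0.4, "dy": 0.005, "dz": 0, "wx": 0, "wy": 0, "wz": 0}, {"dx": -0.4, "dy": 0.005, "dz": 0, "wx": 0, "wy": 0, "wz": 0}, {"dx": -0.4, "dy": 0.005, "dz": 0, "wx": 0, "wy": 0, "wz": 0}, {"dx": -0.3, "dy": 0.005, "dz": 0, "wx": 0, "wy": 0, "wz": 0}]'

```text
time: 6.52
position: [0.4968, -0.1831, 0.1011]
ee_rot: [0.059, 0.998, 0.0, 0.0]
wrist_force: [0.7, -0.4, 0.8]
finger_gap: 0.0095
```

```bash
python3 shot.py wrist w6; python3 shot.py side s6
python3 - <<'E'
from h import *
p=np.load('pics/w6.npz')['p'];cv2.imwrite('pics/w6a.png',cv2.resize(p[230:400,230:400],None,fx=3.4,fy=3.4)[:,:,::-1])
p=np.load('pics/s6.npz')['p'];cv2.imwrite('pics/s6a.png',cv2.resize(p[195:255,340:420],None,fx=8,fy=8,interpolation=cv2.INTER_CUBIC)[:,:,::-1])
E
```

```text
6.5167 [ 0.4968 -0.1831  0.1011] [5.860e-02 9.983e-01 1.000e-04 0.000e+00] [-0.601 -0.082 -0.367  1.286  0.    -0.483] [ 0.7 -0.4  0.8] 0.0095
6.5667 [ 0.4971 -0.1832  0.1012] [5.860e-02 9.983e-01 0.000e+00 2.000e-04] [-0.6   -0.082 -0.367  1.285  0.    -0.483] [ 0.1 -0.2  0.4] 0.0097
```

View pics/w6a.png

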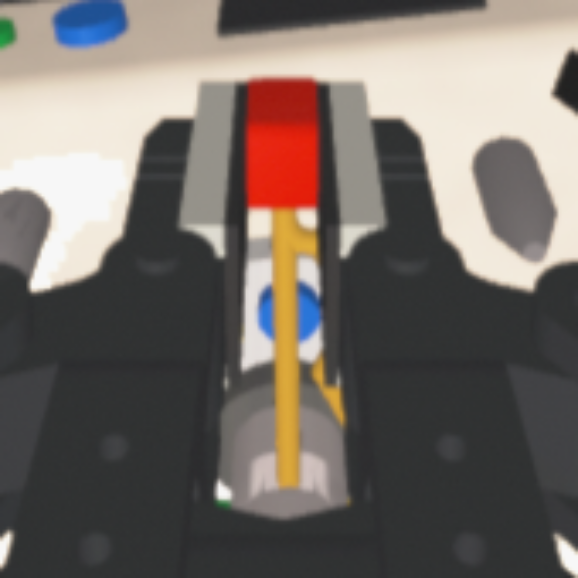

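View pics/s6a.png

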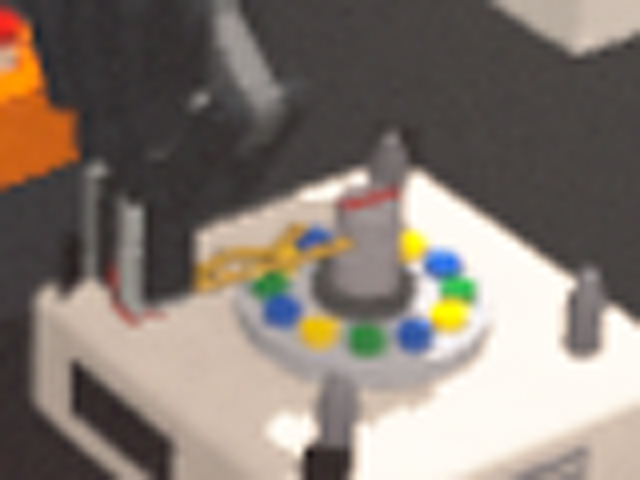

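The tip has met no force at about 7 mm past the spindle's near face, and both views show it entering the hole. I'll continue.

Request:
carry_out --commands '[{"dx": -0.3, "dy": 0.003, "dz": 0, "wx": 0, "wy": 0, "wz": 0}, {"dx": -0.3, "dy": 0.003, "dz": 0, "wx": 0, "wy": 0, "wz": 0}, {"dx": -0.3, "dy": 0.003, "dz": 0, "wx": 0, "wy": 0, "wz": 0}, {"dx": -0.3, "dy": 0.003, "dz": 0, "wx": 0, "wy": 0, "wz": 0}, {"dx": -0.3, "dy": 0.003, "dz": 0, "wx": 0, "wy": 0, "wz": 0}]'

```text
time: 7.03
position: [0.5114, -0.1848, 0.1012]
ee_rot: [0.059, 0.998, 0.0, 0.0]
wrist_force: [-1.0, 0.6, 0.2]
finger_gap: 0.0098
```

```bash
python3 shot.py wrist w7; python3 shot.py side s7
python3 - <<'E'
from h import *
p=np.load('pics/w7.npz')['p'];cv2.imwrite('pics/w7a.png',cv2.resize(p[230:400,230:400],None,fx=3.4,fy=3.4)[:,:,::-1])
p=np.load('pics/s7.npz')['p'];cv2.imwrite('pics/s7a.png',cv2.resize(p[195:255,340:420],None,fx=8,fy=8,interpolation=cv2.INTER_CUBIC)[:,:,::-1])
E
```

```text
7.0333 [ 0.5114 -0.1848  0.1012] [0.0587 0.9983 0.     0.    ] [-0.587 -0.038 -0.325  1.284  0.    -0.47 ] [-1.   0.6  0.2] 0.0098
7.0833 [ 0.5118 -0.1848  0.1012] [5.870e-02 9.983e-01 0.000e+00 2.000e-04] [-0.587 -0.037 -0.324  1.284  0.    -0.47 ] [-0.2  1.3  0.2] 0.0097
```

View pics/w7a.png

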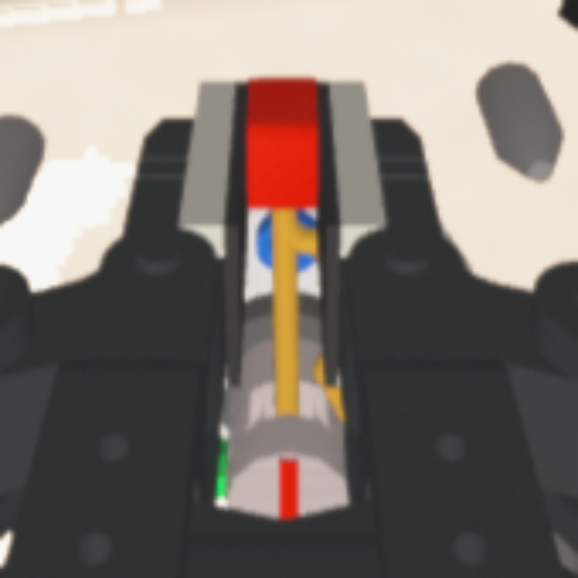

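View pics/s7a.png

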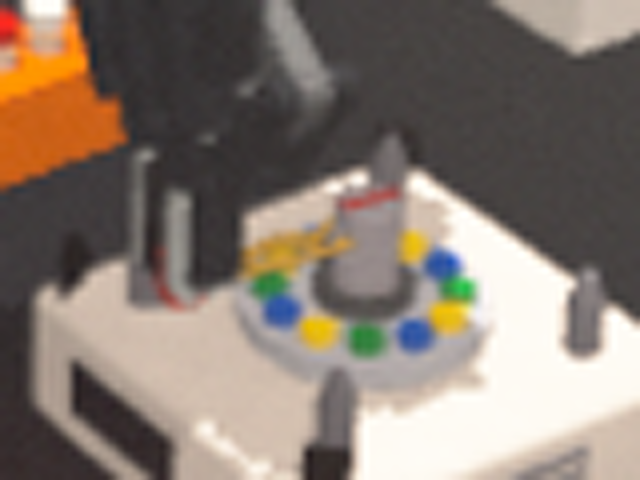

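The leg is clearly in the hole, disappearing into the spindle at crop (287,410), in line with the red mark. Next I'll push over the pinch.

Request:
carry_out --commands '[{"dx": -0.3, "dy": 0.003, "dz": 0, "wx": 0, "wy": 0, "wz": 0}, {"dx": -0.3, "dy": 0.003, "dz": 0, "wx": 0, "wy": 0, "wz": 0}, {"dx": -0.3, "dy": 0.003, "dz": 0, "wx": 0, "wy": 0, "wz": 0}, {"dx": -0.3, "dy": 0.003, "dz": 0, "wx": 0, "wy": 0, "wz": 0}, {"dx": -0.2, "dy": 0.002, "dz": 0, "wx": 0, "wy": 0, "wz": 0}]'

```text
time: 7.55
position: [0.5252, -0.1856, 0.1009]
ee_rot: [0.058, 0.998, 0.001, -0.0]
wrist_force: [-0.8, 4.5, -0.5]
finger_gap: 0.0095
```

Request:
carry_out --commands '[{"dx": -0.2, "dy": 0.002, "dz": 0, "wx": 0, "wy": 0, "wz": 0}, {"dx": -0.2, "dy": 0.002, "dz": 0, "wx": 0, "wy": 0, "wz": 0}, {"dx": -0.2, "dy": 0.002, "dz": 0, "wx": 0, "wy": 0, "wz": 0}, {"dx": -0.2, "dy": 0.002, "dz": 0, "wx": 0, "wy": 0, "wz": 0}]'

```text
time: 7.88
position: [0.5334, -0.1871, 0.1013]
ee_rot: [0.059, 0.998, -0.0, 0.0]
wrist_force: [0.1, 3.4, 0.1]
finger_gap: 0.0094
```

```bash
python3 shot.py wrist w8; python3 shot.py side s8
python3 - <<'E'
from h import *
s=state();print(s['wrist_force'].round(1),s['torque'].round(2))
p=np.load('pics/w8.npz')['p'];cv2.imwrite('pics/w8a.png',cv2.resize(p[230:400,230:400],None,fx=3.4,fy=3.4)[:,:,::-1])
p=np.load('pics/s8.npz')['p'];cv2.imwrite('pics/s8a.png',cv2.resize(p[195:255,340:420],None,fx=8,fy=8,interpolation=cv2.INTER_CUBIC)[:,:,::-1])
E
```

```text
7.8833 [ 0.5334 -0.1871  0.1013] [ 5.860e-02  9.983e-01 -0.000e+00  3.000e-04] [-0.569  0.027 -0.26   1.284  0.    -0.452] [0.1 3.4 0.1] 0.0094
7.9333 [ 0.5338 -0.1872  0.1014] [ 5.860e-02  9.983e-01 -1.000e-04  6.000e-04] [-5.690e-01  2.700e-02 -2.590e-01  1.283e+00  1.000e-03 -4.510e-01] [ 2.6  3.3 -1.5] 0.0098
[ 3.1  2.8 -1.3] [ 0.72 -0.76  0.09]
```

View pics/w8a.png

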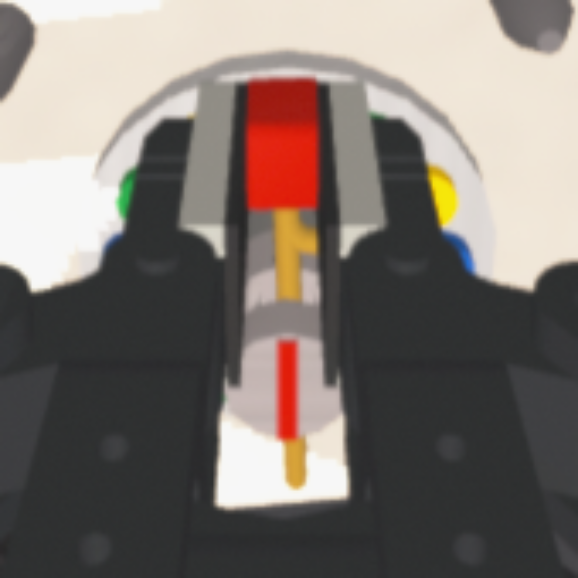

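View pics/s8a.png

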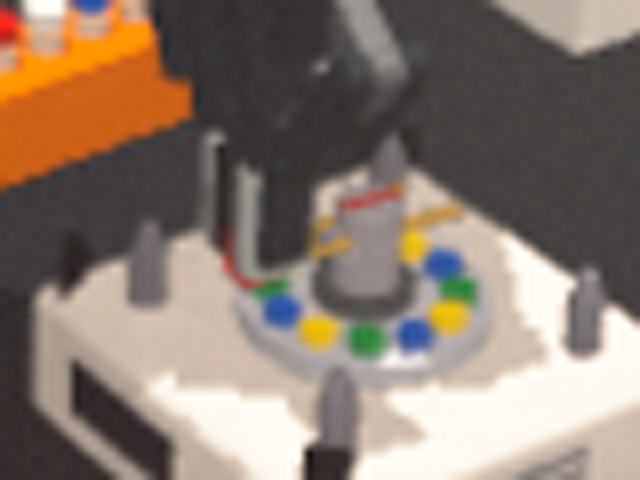

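The tip is out of the far side and the clip now pulls the tool forward by about 3 N, so it is past the pinch. About 2 mm remain.

Request:
carry_out --commands '[{"dx": -0.1, "dy": 0.001, "dz": 0, "wx": 0, "wy": 0, "wz": 0}, {"dx": -0.1, "dy": 0.001, "dz": 0, "wx": 0, "wy": 0, "wz": 0}, {"dx": 0, "dy": 0, "dz": 0, "wx": 0, "wy": 0, "wz": 0}, {"dx": 0, "dy": 0, "dz": 0, "wx": 0, "wy": 0, "wz": 0}, {"dx": 0, "dy": 0, "dz": 0, "wx": 0, "wy": 0, "wz": 0}]'

```text
time: 8.4
position: [0.5351, -0.1874, 0.1013]
ee_rot: [0.059, 0.998, -0.0, 0.0]
wrist_force: [1.8, 3.1, -1.2]
finger_gap: 0.0095
```

```bash
python3 shot.py wrist w9
python3 - <<'E'
from h import *
s=state();print(s['wrist_force'].round(1),s['torque'].round(2))
f=np.load('pics/w9.npz');p=f['p'];c={k:f[k] for k in 'KRt'}
hsv=cv2.cvtColor(p,cv2.COLOR_RGB2HSV)
yel=(hsv[...,0]>10)&(hsv[...,0]<34)&(hsv[...,1]>100)&(hsv[...,2]>70)
v,u=np.nonzero(yel[355:380,300:330]);print(u.mean()+300,v.max()+355,ray(c,u.mean()+300,v.max()+355,.0745))
E
```

```text
8.4 [ 0.5351 -0.1874  0.1013] [ 5.870e-02  9.983e-01 -0.000e+00  2.000e-04] [-0.567  0.032 -0.254  1.284  0.    -0.45 ] [ 1.8  3.1 -1.2] 0.0095
[ 2.1  3.2 -0.3] [ 0.68 -0.4   0.11]
316.0857142857143 373 [ 0.60580695 -0.19469606  0.0745    ]
```

Request:
carry_out --commands '[{"dx": -0.1, "dy": -0.03, "dz": 0, "wx": 0, "wy": 0, "wz": 0}, {"dx": 0, "dy": -0.03, "dz": 0, "wx": 0, "wy": 0, "wz": 0}, {"dx": 0, "dy": 0, "dz": 0, "wx": 0, "wy": 0, "wz": 0}, {"dx": 0, "dy": 0, "dz": 0, "wx": 0, "wy": 0, "wz": 0}]'

```text
time: 8.78
position: [0.5358, -0.1879, 0.1011]
ee_rot: [0.059, 0.998, 0.0, -0.0]
wrist_force: [-0.3, 4.2, -0.3]
finger_gap: 0.0098
```

```bash
python3 shot.py wrist w10
python3 - <<'E'
from h import *
for i in range(3): s=state();print(s['wrist_force'].round(1),s['torque'].round(2))
E
```

```text
8.7833 [ 0.5358 -0.1879  0.1011] [ 5.860e-02  9.983e-01  2.000e-04 -1.000e-04] [-0.568  0.036 -0.251  1.284  0.    -0.45 ] [-0.3  4.2 -0.3] 0.0098
[ 0.6  4.1 -0.7] [0.98 0.05 0.18]
[ 0.6  4.1 -0.7] [0.98 0.05 0.18]
[ 0.6  4.1 -0.7] [0.98 0.05 0.18]
```

The x force is now near zero, so the clip is in its spring equilibrium. I'll relax the sideways preload, release and lift.

Request:
carry_out --commands '[{"dx": 0, "dy": 0.06, "dz": 0, "wx": 0, "wy": 0, "wz": 0}, {"dx": 0, "dy": 0.04, "dz": 0, "wx": 0, "wy": 0, "wz": 0}]'

```text
time: 9.0
position: [0.5359, -0.1871, 0.1012]
ee_rot: [0.059, 0.998, -0.0, -0.0]
wrist_force: [-0.4, 3.5, -0.2]
finger_gap: 0.0099
```

Request:
carry_out --commands '[{"dx": 0, "dy": 0, "dz": 0, "wx": 0, "wy": 0, "wz": 0}, {"dx": 0, "dy": 0, "dz": 0, "wx": 0, "wy": 0, "wz": 0}, {"dx": 0, "dy": 0, "dz": 0, "wx": 0, "wy": 0, "wz": 0}, {"dx": 0, "dy": 0, "dz": 0, "wx": 0, "wy": 0, "wz": 0}]' --fingers 0.6

```text
time: 9.33
position: [0.5362, -0.1875, 0.1014]
ee_rot: [0.059, 0.998, -0.0, 0.0]
wrist_force: [0.2, 0.2, -0.7]
finger_gap: 0.0342
```

Request:
carry_out --commands '[{"dx": 0, "dy": 0, "dz": -2, "wx": 0, "wy": 0, "wz": 0}, {"dx": 0, "dy": 0, "dz": -4, "wx": 0, "wy": 0, "wz": 0}, {"dx": 0, "dy": 0, "dz": -4, "wx": 0, "wy": 0, "wz": 0}, {"dx": 0, "dy": 0, "dz": -2, "wx": 0, "wy": 0, "wz": 0}, {"dx": 0, "dy": 0, "dz": 0, "wx": 0, "wy": 0, "wz": 0}]'

```text
time: 9.75
position: [0.538, -0.1885, 0.2274]
ee_rot: [0.059, 0.998, -0.002, 0.004]
wrist_force: [0.2, -0.4, -0.3]
finger_gap: 0.0342
```

```bash
python3 shot.py wrist w11; python3 shot.py side s11
python3 - <<'E'
from h import *
p=np.load('pics/w11.npz')['p'];cv2.imwrite('pics/w11a.png',cv2.resize(p[150:350,210:430],None,fx=2.9,fy=2.9,interpolation=cv2.INTER_CUBIC)[:,:,::-1])
p=np.load('pics/s11.npz')['p'];cv2.imwrite('pics/s11a.png',cv2.resize(p[195:285,330:440],None,fx=6,fy=6,interpolation=cv2.INTER_CUBIC)[:,:,::-1])
E
```

```text
9.75 [ 0.538  -0.1885  0.2274] [ 0.0588  0.9983 -0.0022  0.0037] [-0.566 -0.002 -0.059  1.505 -0.    -0.449] [ 0.2 -0.4 -0.3] 0.0342
9.8 [ 0.5373 -0.1881  0.2245] [ 0.0588  0.9983 -0.0014  0.0024] [-5.660e-01 -1.000e-03 -6.300e-02  1.503e+00 -0.000e+00 -4.490e-01] [ 0.   0.4 -0.2] 0.0339
```

View pics/w11a.png

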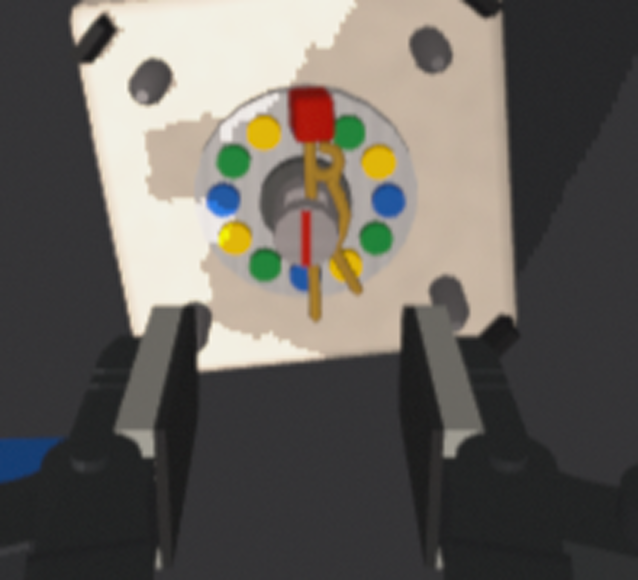

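View pics/s11a.png

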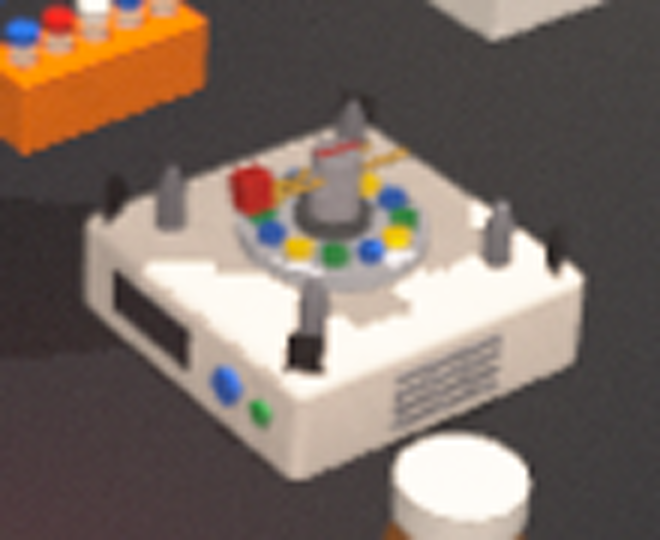

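The clip is seated: tab behind the spindle, bent leg hugging its side at crop (340,215), tip out at crop (316,318). Next I'll check the tip distance and measure the housing pose.

Run:
```python
from h import *
f=np.load('pics/w11.npz');c={k:f[k] for k in 'KRt'}
q=lambda x,y:(210+x/2.9,150+y/2.9)
tip=ray(c,*q(316,320),.076)[:2];print('tip',tip,np.linalg.norm(tip-[.5712,-.1918])*1000)
a=ray(c,*q(306,212),.087)[:2];b=ray(c,*q(306,266),.087)[:2];print('line ends',a,b,(a+b)/2)
m=(a+b)/2;print('tip from axis',np.linalg.norm(tip-m)*1000)
for x,y in((150,95),(430,62),(447,305)): print('posttop',ray(c,*q(x,y),.071)[:2])
for n in('w4','w1','top0'):
    f=np.load(f'pics/{n}.npz');c={k:f[k] for k in 'KRt'};W=cloud(c,f['d']);p=f['p']
    m=(abs(W[...,2]-.045)<.006)&(abs(W[...,0]-.57)<.1)&(abs(W[...,1]+.19)<.1)&(p.min(2)>110)
    m=cv2.morphologyEx(m.astype(np.uint8),cv2.MORPH_OPEN,np.ones((3,3)))
    cn,_=cv2.findContours(m,0,1);k=max(cn,key=cv2.contourArea)
    P=np.array([ray(c,*x[0],.045)[:2] for x in k],np.float32)*1000
    r=cv2.minAreaRect(P);print(n,r); print(cv2.boxPoints(r).round(1).tolist())
```

```text
tip [ 0.60632596 -0.1921311 ] 35.12751739230115
line ends [ 0.56397343 -0.19056019] [ 0.58151467 -0.19257166] [ 0.57274405 -0.19156592]
tip from axis 33.58666286874211
posttop [ 0.52745411 -0.23346345]
posttop [ 0.52705252 -0.14923172]
posttop [ 0.60854817 -0.1495002 ]
w4 ((569.6177368164062, -191.71087646484375), (136.7895050048828, 137.68905639648438), 89.89351654052734)
[[500.6000061035156, -260.0], [638.2999877929688, -260.20001220703125], [638.5999755859375, -123.4000015258789], [500.8999938964844, -123.19999694824219]]
w1 ((568.736328125, -190.92669677734375), (138.965576171875, 137.18438720703125), 0.0629003569483757)
[[499.20001220703125, -122.4000015258789], [499.29998779296875, -259.6000061035156], [638.2999877929688, -259.3999938964844], [638.0999755859375, -122.30000305175781]]
top0 ((571.236328125, -189.5695037841797), (137.73399353027344, 138.3594512939453), 89.26102447509766)
[[501.20001220703125, -257.5], [639.5, -259.29998779296875], [641.2999877929688, -121.5999984741211], [503.0, -119.80000305175781]]
```

Request:
carry_out --commands '[{"dx": -2, "dy": 0, "dz": 2, "wx": 0, "wy": 0, "wz": 0}, {"dx": 0, "dy": 0, "dz": 0, "wx": 0, "wy": 0, "wz": 0}, {"dx": 0, "dy": 0, "dz": 0, "wx": 0, "wy": 0, "wz": 0}, {"dx": 0, "dy": 0, "dz": 0, "wx": 0, "wy": 0, "wz": 0}, {"dx": 0, "dy": 0, "dz": 0, "wx": 0, "wy": 0, "wz": 0}]'

```text
time: 10.27
position: [0.5554, -0.1893, 0.2012]
ee_rot: [0.059, 0.998, 0.0, -0.0]
wrist_force: [-0.5, 0.3, -0.1]
finger_gap: 0.0341
```

```bash
python3 shot.py wrist w12
python3 - <<'E'
from h import *
f=np.load('pics/w12.npz');p=f['p'];c={k:f[k] for k in 'KRt'}
cv2.imwrite('pics/w12a.png',cv2.resize(p[130:280,240:390],None,fx=4,fy=4,interpolation=cv2.INTER_CUBIC)[:,:,::-1])
E
```

```text
10.2667 [ 0.5554 -0.1893  0.2012] [ 5.870e-02  9.983e-01  1.000e-04 -2.000e-04] [-0.551  0.06  -0.043  1.468 -0.    -0.434] [-0.5  0.3 -0.1] 0.0341
```

View pics/w12a.png

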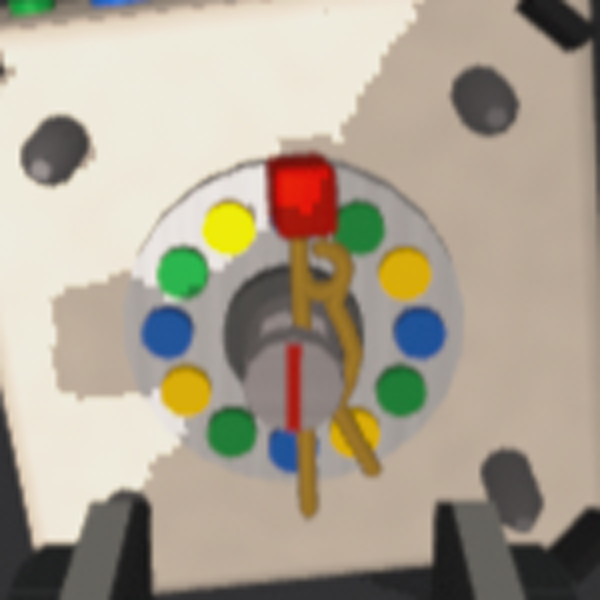

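Run:
```python
from h import *
f=np.load('pics/w12.npz');p=f['p'];c={k:f[k] for k in 'KRt'}
q=lambda x,y:(240+x/4-.4,130+y/4-.4)
R=lambda x,y,z:ray(c,*q(x,y),z)[:2]
a,b=R(294,343,.087),R(293,431,.087);m=(a+b)/2;print('line',a,b,m,np.linalg.norm(a-b))
# spindle top disc extents
print('disc',R(245,385,.087),R(343,385,.087),R(294,433,.087))
t=R(309,519,.075);print('tip',t,np.linalg.norm(t-m)*1000)
for z in(.087,.089,.091):
    g=R(303,237,z);print('tab front',z,g,np.linalg.norm(g-m)*1000)
print('tab back',R(303,170,.089)); l=R(299,245,.075);print('leg root',l,'angle',np.degrees(np.arctan2(*(t-l)[::-1])))
print('bentend',R(375,472,.075), 'ptouch',R(348,400,.075))
W=cloud(c,f['d'])
def dz(x,y):
    u,v=np.round(q(x,y)).astype(int);return W[v,u].round(4)
for n,xy in dict(tabtop=(303,200),tip=(308,505),leg2=(299,260),spt=(320,400),deck=(200,530),bent=(370,465)).items():print(n,dz(*xy))
```

```text
line [ 0.56285669 -0.19071789] [ 0.58114819 -0.19305465] [ 0.57200244 -0.19188627] 0.018440160418514248
disc [ 0.57038272 -0.20112526] [ 0.57259743 -0.18232997] [ 0.58159747 -0.19291035]
tip [ 0.60728529 -0.19270915] 35.29244484251503
tab front 0.087 [ 0.54209335 -0.18660557] 30.37168644550529
tab front 0.089 [ 0.54149969 -0.18655495] 30.965153469197936
tab front 0.091 [ 0.54090603 -0.18650432] 31.558708999834003
tab back [ 0.52893644 -0.18511348]
leg root [ 0.54718471 -0.18787249] angle -4.601026790725045
bentend [ 0.59798244 -0.17785226] ptouch [ 0.58112978 -0.18174875]
tabtop [ 0.5357 -0.1861  0.0855]
tip [ 0.6032 -0.1921  0.0767]
leg2 [ 0.5503 -0.1885  0.0756]
spt [ 0.5757 -0.1868  0.0867]
deck [ 0.623  -0.2196  0.0458]
bent [ 0.5966 -0.1788  0.0745]
```

The tip measures 35.3 mm beyond the axis (nominal 36) and the tab front 30–31 mm (nominal 28), so the clip may be 1–2 mm short. I'll nudge the back of the tab with shut fingers to be sure.

Request:
carry_out --commands '[{"dx": 2.5, "dy": -0.1, "dz": 0, "wx": 0, "wy": 0, "wz": 0}, {"dx": 2.35, "dy": -0.07, "dz": 0, "wx": 0, "wy": 0, "wz": 0}, {"dx": 0, "dy": 0, "dz": 3, "wx": 0, "wy": 0, "wz": 0}, {"dx": 0, "dy": 0, "dz": 3.5, "wx": 0, "wy": 0, "wz": 0}, {"dx": 0, "dy": 0, "dz": 2.5, "wx": 0, "wy": 0, "wz": 0}]' --fingers 1

```text
time: 10.73
position: [0.5069, -0.1853, 0.11]
ee_rot: [0.059, 0.998, -0.0, 0.0]
wrist_force: [-0.0, 0.5, 0.1]
finger_gap: -0.0004
```

Request:
carry_out --commands '[{"dx": 0, "dy": 0, "dz": 1.1, "wx": 0, "wy": 0, "wz": 0}, {"dx": 0, "dy": 0, "dz": 0, "wx": 0, "wy": 0, "wz": 0}, {"dx": 0, "dy": 0, "dz": 0, "wx": 0, "wy": 0, "wz": 0}, {"dx": 0, "dy": 0, "dz": 0, "wx": 0, "wy": 0, "wz": 0}]'

```text
time: 11.07
position: [0.5085, -0.186, 0.1024]
ee_rot: [0.059, 0.998, -0.001, 0.001]
wrist_force: [-0.7, -0.2, 1.3]
finger_gap: 0.0001
```

Request:
carry_out --commands '[{"dx": -0.2, "dy": 0, "dz": 0, "wx": 0, "wy": 0, "wz": 0}, {"dx": -0.2, "dy": 0, "dz": 0, "wx": 0, "wy": 0, "wz": 0}, {"dx": -0.2, "dy": 0, "dz": 0, "wx": 0, "wy": 0, "wz": 0}, {"dx": -0.1, "dy": 0, "dz": 0, "wx": 0, "wy": 0, "wz": 0}, {"dx": -0.1, "dy": 0, "dz": 0, "wx": 0, "wy": 0, "wz": 0}]'

```text
time: 11.48
position: [0.5158, -0.1864, 0.1004]
ee_rot: [0.059, 0.998, -0.0, 0.0]
wrist_force: [-0.2, 0.2, 0.3]
finger_gap: -0.0
```

```bash
python3 shot.py wrist w13
python3 - <<'E'
from h import *
p=np.load('pics/w13.npz')['p'];cv2.imwrite('pics/w13a.png',cv2.resize(p[200:400,210:430],None,fx=2.9,fy=2.9)[:,:,::-1])
E
```

```text
11.4833 [ 0.5158 -0.1864  0.1004] [ 5.860e-02  9.983e-01 -0.000e+00  1.000e-04] [-0.585 -0.024 -0.312  1.282  0.    -0.468] [-0.2  0.2  0.3] -0.0
```

View pics/w13a.png

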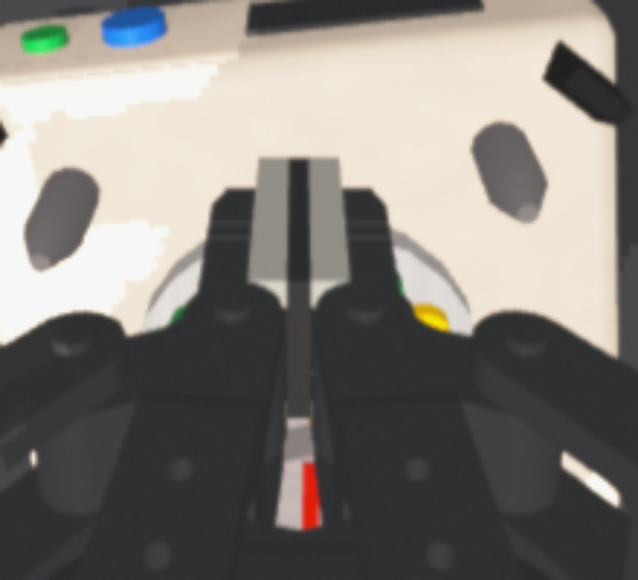

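Request:
carry_out --commands '[{"dx": -0.1, "dy": 0, "dz": 0, "wx": 0, "wy": 0, "wz": 0}, {"dx": -0.1, "dy": 0, "dz": 0, "wx": 0, "wy": 0, "wz": 0}, {"dx": 0, "dy": 0, "dz": 0, "wx": 0, "wy": 0, "wz": 0}]'

```text
time: 11.78
position: [0.5175, -0.1865, 0.1001]
ee_rot: [0.059, 0.998, 0.0, -0.0]
wrist_force: [-0.0, -0.1, -0.5]
finger_gap: 0.0001
```

Request:
carry_out --commands '[{"dx": -0.1, "dy": 0, "dz": 0, "wx": 0, "wy": 0, "wz": 0}, {"dx": -0.05, "dy": 0, "dz": 0, "wx": 0, "wy": 0, "wz": 0}, {"dx": 0, "dy": 0, "dz": 0, "wx": 0, "wy": 0, "wz": 0}]'

```text
time: 12.03
position: [0.5188, -0.1867, 0.1001]
ee_rot: [0.059, 0.998, 0.0, -0.0]
wrist_force: [-1.9, -0.4, 0.6]
finger_gap: -0.0001
```

Request:
carry_out --commands '[{"dx": -0.1, "dy": 0, "dz": 0, "wx": 0, "wy": 0, "wz": 0}, {"dx": -0.05, "dy": 0, "dz": 0, "wx": 0, "wy": 0, "wz": 0}, {"dx": 0, "dy": 0, "dz": 0, "wx": 0, "wy": 0, "wz": 0}]'

```text
time: 12.28
position: [0.5201, -0.1868, 0.1]
ee_rot: [0.059, 0.998, 0.0, -0.0]
wrist_force: [-4.1, 1.4, 1.7]
finger_gap: 0.0003
```

Contact came at a TCP distance of 53.5 mm against 53 nominal, so the clip was home within 0.5 mm, and it held under 4 N. Backing off and going to look at the cover.

Request:
carry_out --commands '[{"dx": 1, "dy": 0, "dz": 0, "wx": 0, "wy": 0, "wz": 0}, {"dx": 0, "dy": 0, "dz": -4, "wx": 0, "wy": 0, "wz": 0}, {"dx": 0, "dy": 0, "dz": -4, "wx": 0, "wy": 0, "wz": 0}, {"dx": 0, "dy": 0, "dz": -4, "wx": 0, "wy": 0, "wz": 0}, {"dx": 0, "dy": 2.5, "dz": -3, "wx": 0, "wy": 0, "wz": 0}]' --fingers 0.4

```text
time: 12.7
position: [0.5139, -0.1636, 0.2536]
ee_rot: [0.06, 0.998, -0.001, 0.002]
wrist_force: [1.1, -0.6, -0.1]
finger_gap: 0.0513
```

Request:
carry_out --commands '[{"dx": 0, "dy": 3.8, "dz": -1, "wx": 0, "wy": 0, "wz": -3}, {"dx": 0, "dy": 3.9, "dz": 0, "wx": 0, "wy": 0, "wz": -3}, {"dx": 0, "dy": 3.9, "dz": 0, "wx": 0, "wy": 0, "wz": -3}, {"dx": 0, "dy": 3.9, "dz": 0, "wx": 0, "wy": 0, "wz": -3}, {"dx": 0, "dy": 3.9, "dz": 0, "wx": 0, "wy": 0, "wz": -2.8}]'

```text
time: 13.12
position: [0.5161, 0.0344, 0.2605]
ee_rot: [-0.072, 0.997, 0.0, 0.001]
wrist_force: [1.2, 0.0, -0.2]
finger_gap: 0.0514
```

Request:
carry_out --commands '[{"dx": 0, "dy": 3.9, "dz": 0, "wx": 0, "wy": 0, "wz": 0}, {"dx": 0, "dy": 3.9, "dz": 0, "wx": 0, "wy": 0, "wz": 0}, {"dx": 0, "dy": 3.9, "dz": 0, "wx": 0, "wy": 0, "wz": 0}, {"dx": 0, "dy": 0, "dz": 0, "wx": 0, "wy": 0, "wz": 0}, {"dx": 0, "dy": 0, "dz": 0, "wx": 0, "wy": 0, "wz": 0}]'

```text
time: 13.53
position: [0.4992, 0.1505, 0.2605]
ee_rot: [-0.072, 0.997, 0.0, 0.001]
wrist_force: [-0.2, 0.2, -0.8]
finger_gap: 0.0514
```

```bash
python3 shot.py wrist w14; python3 shot.py top t14;python3 - <<'E'
from h import *
p=np.load('pics/t14.npz')['p'];cv2.imwrite('pics/t14a.png',cv2.resize(p[120:270,220:480],None,fx=3,fy=3,interpolation=cv2.INTER_CUBIC)[:,:,::-1])
E
```

```text
13.5333 [0.4992 0.1505 0.2605] [-7.240e-02  9.974e-01  2.000e-04  6.000e-04] [ 0.041 -0.136 -0.127  1.578  0.    -0.104] [-0.2  0.2 -0.8] 0.0514
13.5833 [0.4995 0.1491 0.2603] [-7.140e-02  9.974e-01  0.000e+00  5.000e-04] [ 0.039 -0.136 -0.127  1.578  0.    -0.104] [ 0.9  0.4 -0.4] 0.0513
```

View pics/w14.png

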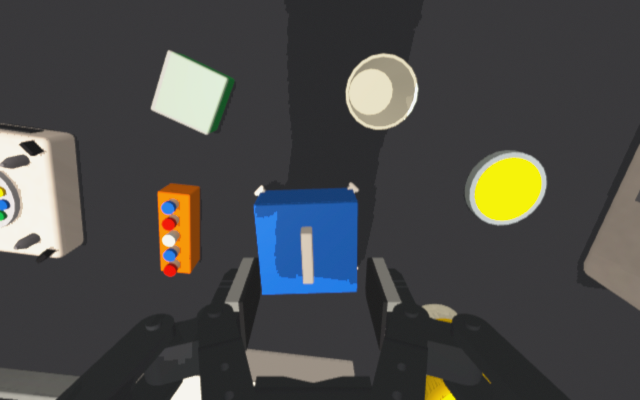

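View pics/t14a.png

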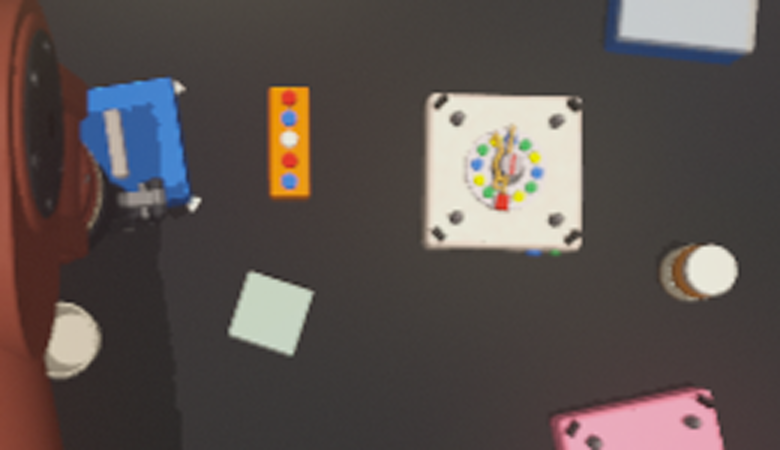

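The wrist view shows the cover top from (257,200) to (356,292) and its bar from (307,228) to (308,282). The top view shows the clip in place.

Run:
```python
from h import *
f=np.load('pics/w14.npz');p=f['p'];c={k:f[k] for k in 'KRt'}
W=cloud(c,f['d'])
m=(W[...,2]>.071)&(W[...,2]<.08)&(p.min(2)>90);m[:215]=0;m[295:]=0;m[:,:290]=0;m[:,330:]=0
hsv=cv2.cvtColor(p,cv2.COLOR_RGB2HSV)
w=(hsv[...,1]<70)&(hsv[...,2]>120);w[:215]=0;w[295:]=0;w[:,:290]=0;w[:,330:]=0
for mm,z in((w,.074),):
    cn,_=cv2.findContours(mm.astype(np.uint8),0,1);k=max(cn,key=cv2.contourArea);print(cv2.boundingRect(k))
    P=np.array([ray(c,*x[0],z)[:2] for x in k],np.float32)*1000;r=cv2.minAreaRect(P);print('bar',r)
b=(hsv[...,0]>95)&(hsv[...,0]<125)&(hsv[...,1]>120)&(abs(W[...,2]-.054)<.006)|w
b[:170]=0;b[310:]=0;b[:,:245]=0;b[:,370:]=0
cn,_=cv2.findContours(b.astype(np.uint8),0,1);k=max(cn,key=cv2.contourArea);print(cv2.boundingRect(k))
P=np.array([ray(c,*x[0],.054)[:2] for x in k],np.float32)*1000;r=cv2.minAreaRect(P);print('top',r,cv2.boxPoints(r).round(1).tolist())
s=state();y=2*np.arctan2(s['ee_rot'][1],s['ee_rot'][0]);print('yaw',np.degrees(y)%360,s['position'])
```

```text
(300, 227, 14, 57)
bar ((580.2234497070312, 155.4025115966797), (65.75125885009766, 12.197999954223633), 10.29350757598877)
(253, 200, 105, 94)
top ((582.40283203125, 155.5340118408203), (111.87350463867188, 109.68101501464844), 10.315013885498047) [[517.5999755859375, 199.5], [537.2000122070312, 91.5999984741211], [647.2999877929688, 111.5999984741211], [627.5999755859375, 219.5]]
yaw 188.09195376101982 [0.49964206 0.14823714 0.2602875 ]
```

Request:
carry_out --commands '[{"dx": -2.75, "dy": -0.16, "dz": 0, "wx": 0, "wy": 0, "wz": 0}, {"dx": -2.75, "dy": -0.16, "dz": 0, "wx": 0, "wy": 0, "wz": 0}, {"dx": -2.75, "dy": -0.16, "dz": 0, "wx": 0, "wy": 0, "wz": 0}, {"dx": 0, "dy": 0, "dz": 4, "wx": 0, "wy": 0, "wz": -2.2}, {"dx": 0, "dy": 0, "dz": 4, "wx": 0, "wy": 0, "wz": 0}]'

```text
time: 14.05
position: [0.5861, 0.1534, 0.1819]
ee_rot: [-0.089, 0.996, -0.0, 0.003]
wrist_force: [0.4, 0.0, -1.4]
finger_gap: 0.0513
```

Request:
carry_out --commands '[{"dx": 0, "dy": 0, "dz": 4, "wx": 0, "wy": 0, "wz": 0}, {"dx": 0, "dy": 0, "dz": 1, "wx": 0, "wy": 0, "wz": 0}, {"dx": 0, "dy": 0, "dz": 0, "wx": 0, "wy": 0, "wz": 0}, {"dx": 0, "dy": 0, "dz": 0, "wx": 0, "wy": 0, "wz": 0}, {"dx": 0, "dy": 0, "dz": 0, "wx": 0, "wy": 0, "wz": 0}]'

```text
time: 14.47
position: [0.5834, 0.1548, 0.1335]
ee_rot: [-0.089, 0.996, -0.0, 0.002]
wrist_force: [0.4, -0.0, 1.0]
finger_gap: 0.0512
```

```bash
python3 shot.py wrist w15
```

```text
14.4667 [0.5834 0.1548 0.1335] [-8.92e-02  9.96e-01 -1.00e-04  2.10e-03] [ 0.043  0.121 -0.102  1.343  0.    -0.136] [ 0.4 -0.   1. ] 0.0512
```

View pics/w15.png

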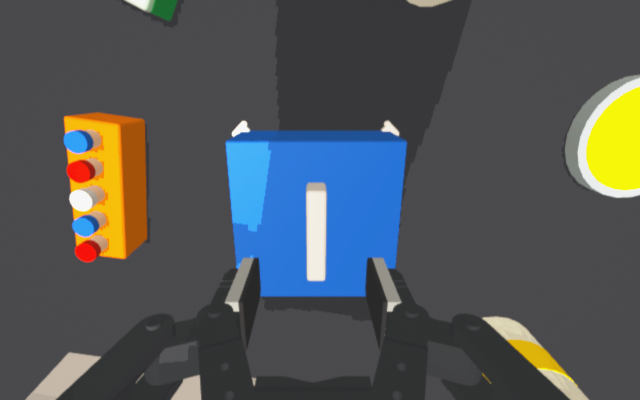

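Bar (316,183–280) is centred between the pads and parallel to them.

Request:
carry_out --commands '[{"dx": 0.1, "dy": 0.05, "dz": 2.5, "wx": 0, "wy": 0, "wz": 0}, {"dx": 0, "dy": 0, "dz": 1.5, "wx": 0, "wy": 0, "wz": 0}, {"dx": 0, "dy": 0, "dz": 1, "wx": 0, "wy": 0, "wz": 0}, {"dx": 0, "dy": 0, "dz": 0.3, "wx": 0, "wy": 0, "wz": 0}, {"dx": 0, "dy": 0, "dz": 0, "wx": 0, "wy": 0, "wz": 0}]'

```text
time: 14.93
position: [0.5809, 0.1556, 0.0778]
ee_rot: [-0.09, 0.996, 0.0, 0.0]
wrist_force: [-0.5, -1.1, 0.1]
finger_gap: 0.0511
```

Request:
carry_out --commands '[{"dx": 0, "dy": 0, "dz": 0, "wx": 0, "wy": 0, "wz": 0}, {"dx": 0, "dy": 0, "dz": 0, "wx": 0, "wy": 0, "wz": 0}, {"dx": 0, "dy": 0, "dz": 0, "wx": 0, "wy": 0, "wz": 0}, {"dx": 0, "dy": 0, "dz": 0, "wx": 0, "wy": 0, "wz": 0}, {"dx": 0, "dy": 0, "dz": 0, "wx": 0, "wy": 0, "wz": 0}]' --fingers 1 --squeeze 100

```text
time: 15.35
position: [0.5814, 0.1556, 0.0787]
ee_rot: [-0.09, 0.996, -0.0, 0.001]
wrist_force: [-1.1, -0.7, 7.7]
finger_gap: 0.0098
```

```bash
python3 shot.py wrist w16
```

```text
15.35 [0.5814 0.1556 0.0787] [-8.96e-02  9.96e-01 -1.00e-04  1.00e-03] [ 0.044  0.15  -0.172  1.247 -0.    -0.135] [-1.1 -0.7  7.7] 0.0098
```

View pics/w16.png

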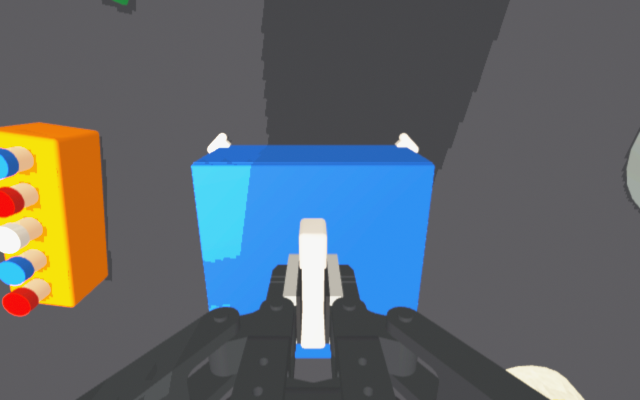

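Bar is gripped (gap 9.8 mm). Next I'll measure the cover's offset in the hand from its back top edge (v≈163, u 193 to 433).

Run:
```python
from h import *
f=np.load('pics/w16.npz');p=f['p'];c={k:f[k] for k in 'KRt'}
hsv=cv2.cvtColor(p,cv2.COLOR_RGB2HSV)
b=(hsv[...,0]>85)&(hsv[...,0]<125)&(hsv[...,1]>90)
V=hsv[...,2].astype(int)
for u in range(215,425,30):
    col=V[140:180,u]; g=np.argmax(np.diff(col));print(u,140+g,end='; ')
print()
for v in(170,185,200):
    x=np.nonzero(b[v])[0];x=x[(x>150)&(x<480)];print(v,x.min(),x.max())
# use these
tcp=np.array([.5814,.1556]);yaw=2*np.arctan2(.996,-.0896);tx=np.array([np.cos(yaw),np.sin(yaw)]);ty=np.array([np.sin(yaw),-np.cos(yaw)])
def T(u,v,z): q=ray(c,u,v,z)[:2]-tcp;return np.array([-(q@tx),q@ty])*1000
for u in(220,312,420): print('back top edge',T(u,163.5,.054))
for v in(170,185,200):
    x=np.nonzero(b[v])[0];x=x[(x>150)&(x<480)];print('sides',T(x.min()-.5,v,.054),T(x.max()+.5,v,.054))
print('yaw',np.degrees(yaw))
```

```text
215 161; 245 144; 275 144; 305 144; 335 144; 365 144; 395 142; 
170 191 434
185 193 432
200 195 430
back top edge [-52.38913113 -42.68010943]
back top edge [-52.40034035  -1.46017194]
back top edge [-52.4135023   46.94063066]
sides [-49.40567515 -56.25618638] [-49.43468302  53.80263383]
sides [-42.37645168 -56.19156276] [-42.40325602  53.74195223]
sides [-35.12575618 -56.12490302] [-35.15029274  53.67935875]
yaw 190.2809640060159
```

Request:
carry_out --commands '[{"dx": 0, "dy": 0, "dz": -1.5, "wx": 0, "wy": 0, "wz": 0}, {"dx": 0, "dy": 0, "dz": -3.5, "wx": 0, "wy": 0, "wz": 0}, {"dx": 0, "dy": 0, "dz": -4, "wx": 0, "wy": 0, "wz": 0}, {"dx": 0, "dy": 0, "dz": -3, "wx": 0, "wy": 0, "wz": 3}, {"dx": 0, "dy": 0, "dz": -1, "wx": 0, "wy": 0, "wz": 4}]'

```text
time: 15.82
position: [0.5824, 0.1557, 0.2132]
ee_rot: [-0.028, 1.0, 0.0, 0.004]
wrist_force: [0.3, 0.3, -1.6]
finger_gap: 0.0096
```

Request:
carry_out --commands '[{"dx": 0, "dy": 0, "dz": 0, "wx": 0, "wy": 0, "wz": 3.4}, {"dx": 0.12, "dy": -3.2, "dz": 0, "wx": 0, "wy": 0, "wz": 0}, {"dx": 0.12, "dy": -3.6, "dz": 0, "wx": 0, "wy": 0, "wz": 0}, {"dx": 0.12, "dy": -3.6, "dz": 0, "wx": 0, "wy": 0, "wz": 0}, {"dx": 0.12, "dy": -3.6, "dz": 0, "wx": 0, "wy": 0, "wz": 0}]'

```text
time: 16.23
position: [0.5752, 0.0144, 0.2073]
ee_rot: [0.001, 1.0, 0.0, 0.0]
wrist_force: [1.7, 0.5, -1.4]
finger_gap: 0.0094
```

Request:
carry_out --commands '[{"dx": 0.12, "dy": -3.6, "dz": 0, "wx": 0, "wy": 0, "wz": 0}, {"dx": 0.12, "dy": -3.6, "dz": 0, "wx": 0, "wy": 0, "wz": 0}, {"dx": 0.12, "dy": -3.6, "dz": 0, "wx": 0, "wy": 0, "wz": 0}, {"dx": 0.12, "dy": -3.6, "dz": 0, "wx": 0, "wy": 0, "wz": 0}, {"dx": 0.12, "dy": -3.6, "dz": 0, "wx": 0, "wy": 0, "wz": 0}]'

```text
time: 16.65
position: [0.5687, -0.1661, 0.2073]
ee_rot: [0.001, 1.0, 0.0, 0.0]
wrist_force: [0.4, 0.2, -1.7]
finger_gap: 0.0096
```

Request:
carry_out --commands '[{"dx": 0.12, "dy": -2.6, "dz": 0, "wx": 0, "wy": 0, "wz": 0}, {"dx": 0, "dy": 0, "dz": 0, "wx": 0, "wy": 0, "wz": 0}, {"dx": 0, "dy": 0, "dz": 0, "wx": 0, "wy": 0, "wz": 0}, {"dx": 0, "dy": 0, "dz": 0, "wx": 0, "wy": 0, "wz": 0}, {"dx": 0, "dy": 0, "dz": 0, "wx": 0, "wy": 0, "wz": 0}]'

```text
time: 17.07
position: [0.568, -0.1893, 0.2073]
ee_rot: [0.001, 1.0, 0.0, 0.0]
wrist_force: [0.1, -0.3, -2.1]
finger_gap: 0.0094
```

```bash
python3 shot.py wrist w17; python3 shot.py side s17
python3 - <<'E'
from h import *
s=state();print(np.degrees(2*np.arctan2(s['ee_rot'][1],s['ee_rot'][0])))
p=np.load('pics/s17.npz')['p'];cv2.imwrite('pics/s17a.png',cv2.resize(p[130:290,310:460],None,fx=3.6,fy=3.6)[:,:,::-1])
E
```

```text
17.0667 [ 0.568  -0.1893  0.2073] [5.e-04 1.e+00 2.e-04 0.e+00] [-0.54   0.096  0.005  1.48   0.    -0.539] [ 0.1 -0.3 -2.1] 0.0094
17.1167 [ 0.568  -0.1893  0.2073] [4.e-04 1.e+00 1.e-04 0.e+00] [-0.54   0.096  0.005  1.48   0.    -0.539] [ 0.5  0.8 -2.3] 0.0094
179.9597411740784
```

View pics/w17.png

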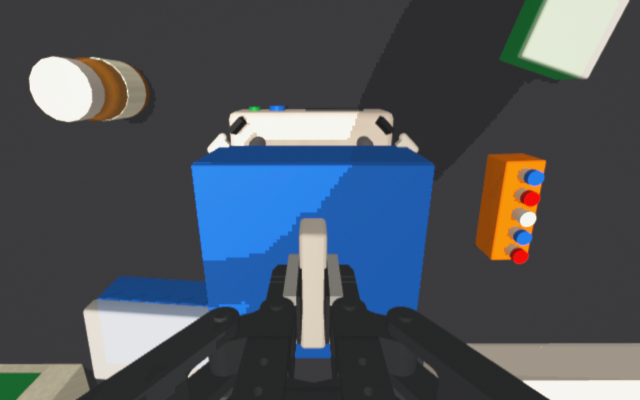

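View pics/s17a.png

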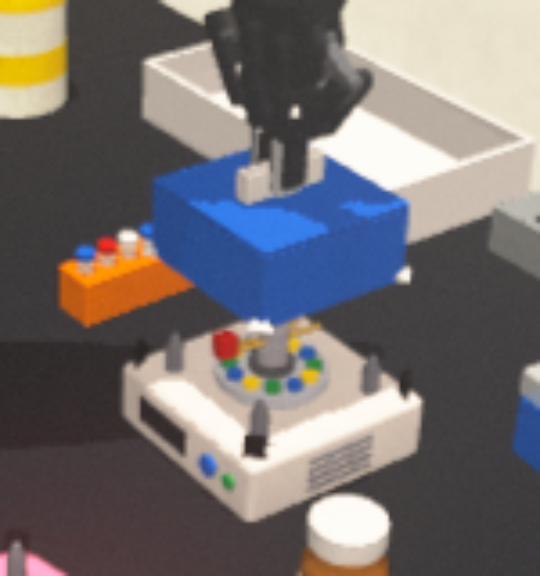

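The cover is held level over the housing. In the wrist view the deck's back corners are at about (230,112) and (393,112), and the cover's back top edge is at v≈163. I'll compare the two in this one image.

Run:
```python
from h import *
f=np.load('pics/w17.npz');p=f['p'];c={k:f[k] for k in 'KRt'}
cv2.imwrite('pics/w17a.png',cv2.resize(p[95:180,185:445],None,fx=3,fy=3,interpolation=cv2.INTER_CUBIC)[:,:,::-1])
g=p.min(2).astype(int)
for u in (265,280,300,320,340,360):
    print(u,[int(x) for x in g[104:122,u]])
for v in (120,128,136): 
    print(v,[int(x) for x in g[v,222:246]],[int(x) for x in g[v,382:402]])
h=cv2.cvtColor(p,cv2.COLOR_RGB2HSV);b=(h[...,0]>95)&(h[...,0]<125)&(h[...,1]>120)
for v in(170,185,200):
    x=np.nonzero(b[v])[0];x=x[(x>150)&(x<480)];print(v,x.min(),x.max(),ray(c,x.min()-.5,v,.1826)[:2],ray(c,x.max()+.5,v,.1826)[:2])
for u in(230,300,400): print('cover back',ray(c,u,163,.1826)[:2])
for n,uv in dict(L=(229.5,128),R=(394,128)).items(): print(n,ray(c,*uv,.045)[:2])
print(f['p'][150:168,300].tolist())
```

```text
265 [59, 58, 60, 58, 63, 105, 132, 146, 171, 204, 221, 227, 231, 235, 238, 240, 241, 241]
280 [58, 46, 33, 32, 33, 43, 90, 153, 172, 203, 219, 225, 230, 234, 238, 240, 241, 241]
300 [59, 58, 60, 59, 69, 108, 133, 147, 174, 206, 221, 228, 232, 235, 238, 240, 241, 240]
320 [60, 59, 59, 55, 50, 69, 93, 132, 173, 208, 222, 228, 233, 236, 238, 240, 241, 241]
340 [59, 59, 58, 57, 53, 70, 93, 134, 175, 208, 224, 230, 233, 236, 238, 239, 239, 239]
360 [46, 44, 45, 43, 41, 48, 69, 111, 141, 157, 166, 170, 173, 176, 179, 182, 182, 182]
120 [60, 59, 59, 59, 58, 59, 85, 174, 218, 228, 234, 237, 228, 157, 90, 65, 62, 61, 60, 52, 36, 31, 45, 98] [39, 38, 39, 52, 92, 142, 169, 172, 167, 161, 147, 85, 51, 45, 45, 45, 44, 45, 45, 45]
128 [58, 59, 59, 59, 59, 59, 60, 62, 61, 60, 62, 61, 59, 50, 38, 30, 31, 31, 35, 76, 144, 182, 199, 236] [32, 30, 27, 30, 33, 37, 38, 37, 37, 37, 38, 40, 42, 44, 44, 45, 45, 44, 45, 45]
136 [238, 230, 215, 180, 117, 73, 61, 71, 132, 214, 224, 229, 235, 239, 239, 240, 241, 241, 241, 241, 241, 241, 241, 241] [183, 183, 182, 181, 179, 175, 171, 164, 157, 137, 77, 48, 45, 43, 44, 45, 62, 119, 153, 169]
170 191 434 [ 0.51863633 -0.24547397] [ 0.51873465 -0.13537276]
185 193 432 [ 0.52566235 -0.24541074] [ 0.52576606 -0.13544627]
200 195 430 [ 0.53290822 -0.24534555] [ 0.53301748 -0.13552207]
cover back [ 0.51544572 -0.22739806]
cover back [ 0.515473   -0.19604323]
cover back [ 0.51551199 -0.15122625]
L [ 0.51512415 -0.26018756]
R [ 0.51522942 -0.12170093]
[[26, 69, 129], [26, 69, 128], [24, 68, 128], [25, 69, 128], [25, 69, 128], [25, 68, 128], [23, 68, 127], [26, 69, 128], [26, 69, 128], [24, 69, 128], [25, 68, 127], [25, 68, 126], [29, 74, 137], [29, 75, 138], [29, 86, 162], [35, 110, 210], [42, 128, 230], [46, 134, 236]]
```

View pics/w17a.png

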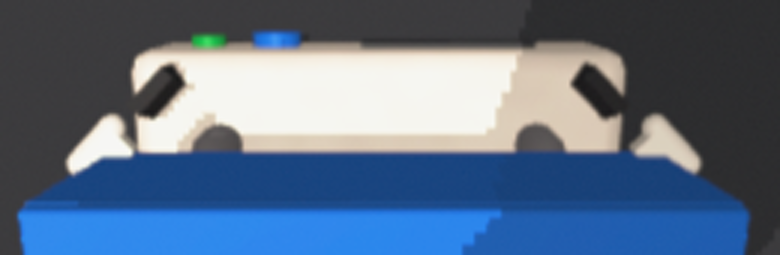

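Run:
```python
from h import *
f=np.load('pics/w17.npz');p=f['p'];c={k:f[k] for k in 'KRt'}
for v in (162,164.5): print('top back',v,ray(c,312,v,.1822)[0]+.055)
print([p[v,350].tolist() for v in range(141,150)],[p[v,270].tolist() for v in range(141,150)])
for v in (145,146): print('rim back',v,ray(c,312,v,.1286)[0]+.055)
for v in (111,112,113): print('deck back',v,ray(c,312,v,.045)[0]+.07)
print('deck L,R',ray(c,230,136,.045)[1],ray(c,391.8,136,.045)[1])
# catches (centre 84 diag => 59.4), catch tops z=.060 ; ears
q=lambda x,y:(185+x/3-.33,95+y/3-.33)
for xy in((175,75),(582,75)): print('catch mid',ray(c,*q(*xy),.055)[:2])
for xy in((100,143),(668,143)): print('ear mid',ray(c,*q(*xy),.132)[:2])
```

```text
top back 162 0.5701079865290719
top back 164.5 0.5712492013533937
[[220, 205, 185], [220, 205, 185], [220, 205, 184], [216, 199, 182], [161, 151, 157], [64, 83, 131], [25, 69, 128], [27, 69, 129], [24, 68, 128]] [[220, 203, 185], [219, 203, 184], [220, 203, 184], [216, 198, 182], [160, 151, 156], [64, 83, 131], [25, 69, 128], [23, 68, 127], [26, 69, 128]]
rim back 145 0.5710743372071688
rim back 146 0.571676717899199
deck back 111 0.5713646740354421
deck back 112 0.5721647407417121
deck back 113 0.5729663375570002
deck L,R -0.2603146524596295 -0.12303633243775713
catch mid [ 0.50745636 -0.24630984]
catch mid [ 0.50753671 -0.13701354]
ear mid [ 0.51391422 -0.24627719]
ear mid [ 0.51400429 -0.13428926]
```

Cover centre is (0.571, −0.1904) against housing (0.5715, −0.1917). I'll shift −1.3 mm in y and lower.

Request:
carry_out --commands '[{"dx": -0.05, "dy": -0.13, "dz": 1, "wx": 0, "wy": 0, "wz": 0}, {"dx": 0, "dy": 0, "dz": 2, "wx": 0, "wy": 0, "wz": 0}, {"dx": 0, "dy": 0, "dz": 1.5, "wx": 0, "wy": 0, "wz": 0}, {"dx": 0, "dy": 0, "dz": 0.3, "wx": 0, "wy": 0, "wz": 0}, {"dx": 0, "dy": 0, "dz": 0, "wx": 0, "wy": 0, "wz": 0}]'

```text
time: 17.58
position: [0.5676, -0.1908, 0.1574]
ee_rot: [0.001, 1.0, 0.001, -0.001]
wrist_force: [-0.2, 0.0, -1.0]
finger_gap: 0.0095
```

Request:
carry_out --commands '[{"dx": 0, "dy": 0, "dz": 0, "wx": 0, "wy": 0, "wz": 0}, {"dx": 0, "dy": 0, "dz": 0, "wx": 0, "wy": 0, "wz": 0}, {"dx": 0, "dy": 0, "dz": 0, "wx": 0, "wy": 0, "wz": 0}]'

```text
time: 17.83
position: [0.5689, -0.192, 0.1604]
ee_rot: [0.001, 1.0, -0.0, 0.001]
wrist_force: [-0.2, 0.3, -1.5]
finger_gap: 0.0095
```

```bash
python3 shot.py wrist w18; python3 shot.py side s18
python3 - <<'E'
from h import *
p=np.load('pics/w18.npz')['p'];cv2.imwrite('pics/w18a.png',cv2.resize(p[75:180,165:465],None,fx=2.6,fy=2.6,interpolation=cv2.INTER_CUBIC)[:,:,::-1])
p=np.load('pics/s18.npz')['p'];cv2.imwrite('pics/s18a.png',cv2.resize(p[170:290,320:450],None,fx=4.8,fy=4.8)[:,:,::-1])
E
```

```text
17.8333 [ 0.5689 -0.192   0.1604] [ 1.e-03  1.e+00 -4.e-04  8.e-04] [-0.543  0.106 -0.07   1.394  0.    -0.541] [-0.2  0.3 -1.5] 0.0095
17.8833 [ 0.5689 -0.192   0.1602] [ 1.1e-03  1.0e+00 -4.0e-04  7.0e-04] [-0.543  0.106 -0.07   1.394  0.    -0.541] [ 0.   0.  -1.4] 0.0093
```

View pics/w18a.png

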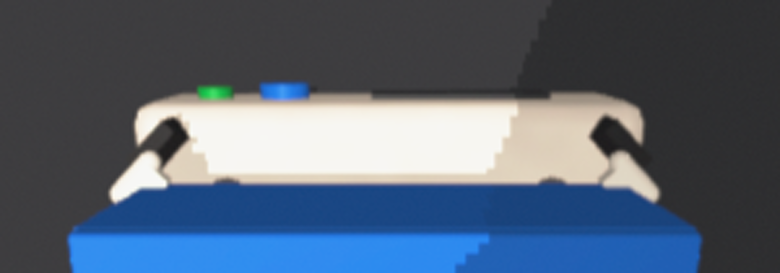

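View pics/s18a.png

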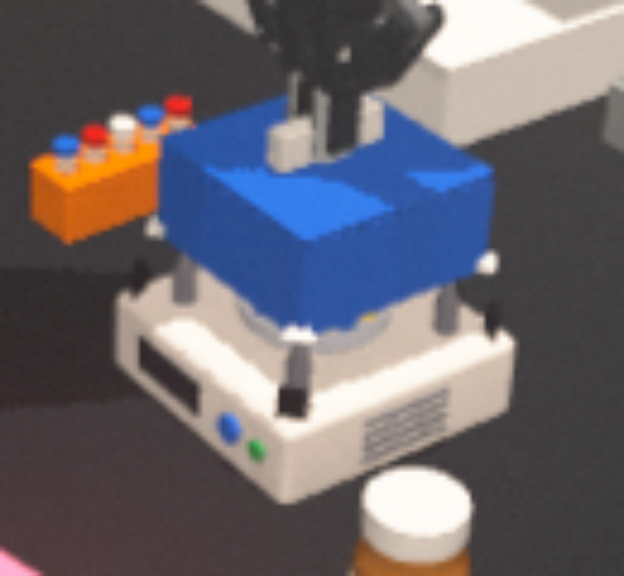

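Request:
carry_out --commands '[{"dx": 0, "dy": 0, "dz": 0, "wx": 0, "wy": 0, "wz": 0}, {"dx": 0, "dy": 0, "dz": 0, "wx": 0, "wy": 0, "wz": 0}, {"dx": 0, "dy": 0, "dz": 0, "wx": 0, "wy": 0, "wz": 0}, {"dx": 0, "dy": 0, "dz": 0, "wx": 0, "wy": 0, "wz": 0}]'

```text
time: 18.27
position: [0.5684, -0.1917, 0.1593]
ee_rot: [0.001, 1.0, 0.0, 0.0]
wrist_force: [0.5, 0.5, -2.2]
finger_gap: 0.0095
```

```bash
python3 shot.py wrist w19
python3 - <<'E'
from h import *
f=np.load('pics/w19.npz');p=f['p'];c={k:f[k] for k in 'KRt'}
cv2.imwrite('pics/w19a.png',cv2.resize(p[75:180,165:465],None,fx=2.6,fy=2.6,interpolation=cv2.INTER_CUBIC)[:,:,::-1])
zt=state()['position'][2]-.0787
g=p.min(2).astype(int)
for v in(120,126,132): print(v,g[v,212:245].tolist(),g[v,395:418].tolist())
h=cv2.cvtColor(p,cv2.COLOR_RGB2HSV);b=(h[...,0]>95)&(h[...,0]<125)&(h[...,1]>120)
for v in(175,190):
    x=np.nonzero(b[v])[0];x=x[(x>150)&(x<480)];l,r=ray(c,x.min()-.5,v,zt+.054),ray(c,x.max()+.5,v,zt+.054);print(v,x.min(),x.max(),l[1],r[1],(l[1]+r[1])/2)
print([g[v,312] for v in range(100,120)]); print([p[v,350].tolist() for v in range(142,150)]);print([p[v,312].tolist() for v in range(158,170)])
E
```

```text
18.2667 [ 0.5684 -0.1917  0.1593] [1.1e-03 1.0e+00 0.0e+00 1.0e-04] [-0.543  0.106 -0.071  1.394  0.    -0.541] [ 0.5  0.5 -2.2] 0.0095
120 [62, 61, 61, 61, 97, 202, 220, 225, 228, 231, 233, 234, 234, 234, 231, 231, 228, 203, 186, 194, 208, 212, 215, 231, 234, 234, 233, 233, 233, 233, 233, 232, 233] [170, 142, 113, 128, 149, 154, 167, 172, 174, 175, 176, 175, 172, 169, 165, 156, 97, 56, 47, 46, 46, 46, 47]
126 [61, 61, 62, 80, 157, 219, 230, 235, 237, 229, 179, 100, 67, 63, 62, 63, 62, 59, 46, 32, 30, 30, 46, 101, 190, 240, 243, 243, 243, 243, 243, 243, 242] [29, 28, 30, 35, 37, 38, 38, 38, 38, 43, 76, 135, 170, 175, 171, 165, 148, 82, 50, 46, 45, 45, 46]
132 [61, 61, 61, 63, 78, 109, 79, 64, 69, 80, 85, 78, 69, 58, 46, 35, 33, 32, 31, 31, 35, 62, 120, 166, 187, 190, 190, 191, 191, 194, 204, 238, 242] [58, 34, 30, 27, 30, 32, 38, 53, 63, 59, 51, 40, 37, 37, 39, 42, 44, 45, 46, 46, 46, 46, 46]
175 192 433 -0.24767539407273315 -0.13785618658943183 -0.1927657903310825
190 194 432 -0.247617405002852 -0.13747945637017522 -0.19254843068651362
[np.int64(61), np.int64(61), np.int64(61), np.int64(61), np.int64(60), np.int64(61), np.int64(62), np.int64(62), np.int64(61), np.int64(60), np.int64(55), np.int64(49), np.int64(71), np.int64(89), np.int64(114), np.int64(149), np.int64(182), np.int64(210), np.int64(224), np.int64(231)]
[[247, 246, 240], [242, 237, 224], [223, 211, 191], [165, 156, 161], [65, 85, 135], [27, 71, 132], [25, 70, 131], [28, 71, 132]]
[[26, 71, 132], [25, 71, 132], [26, 71, 132], [27, 74, 138], [35, 93, 172], [34, 91, 170], [30, 92, 174], [36, 114, 216], [42, 132, 234], [47, 139, 239], [46, 139, 239], [46, 139, 239]]
```

Run:
```python
from h import *
f=np.load('pics/w19.npz');p=f['p'];c={k:f[k] for k in 'KRt'}
l,r=ray(c,215.6,126,.0445),ray(c,411.7,126,.0445);print('deck y',l[1],r[1],(l[1]+r[1])/2)
l,r=ray(c,216.2,120,.0445),ray(c,410.9,120,.0445);print('deck y',l[1],r[1],(l[1]+r[1])/2)
# catch inner edges v=126: 235.5 ,~395
zr=.1593-.0787
for v in(145.3,): print('rim back centre x',ray(c,312,v,zr)[0]+.055)
for v in (161.3,163,165): print('top back',ray(c,312,v,zr+.054)[0]+.055)
for v in (115.5,116.5): print('deck back',ray(c,312,v,.045)[0]+.07)
```

```text
deck y -0.2604586305784925 -0.12333180756827448 -0.1918952190733835
deck y -0.25964276689735444 -0.12428163238166702 -0.19196219963951072
rim back centre x 0.5716741154550478
top back 0.5701182248541755
top back 0.5708903505587193
top back 0.5718021169685336
deck back 0.5718681606979032
deck back 0.5725383338086287
```

View pics/w19a.png

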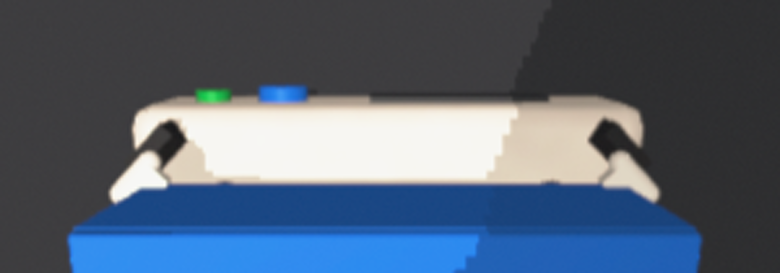

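Cover is 0.7 mm too far in −y; correcting and lowering slowly onto the posts.

Request:
carry_out --commands '[{"dx": -0.03, "dy": 0.06, "dz": 0.2, "wx": 0, "wy": 0, "wz": 0}, {"dx": 0, "dy": 0, "dz": 0.3, "wx": 0, "wy": 0, "wz": 0}, {"dx": 0, "dy": 0, "dz": 0.4, "wx": 0, "wy": 0, "wz": 0}, {"dx": 0, "dy": 0, "dz": 0.3, "wx": 0, "wy": 0, "wz": 0}, {"dx": 0, "dy": 0, "dz": 0.2, "wx": 0, "wy": 0, "wz": 0}]'

```text
time: 18.73
position: [0.5684, -0.1909, 0.1444]
ee_rot: [0.001, 1.0, 0.0, -0.0]
wrist_force: [0.3, 0.9, -2.8]
finger_gap: 0.0093
```

Request:
carry_out --commands '[{"dx": 0, "dy": 0, "dz": 0.2, "wx": 0, "wy": 0, "wz": 0}, {"dx": 0, "dy": 0, "dz": 0.2, "wx": 0, "wy": 0, "wz": 0}, {"dx": 0, "dy": 0, "dz": 0.1, "wx": 0, "wy": 0, "wz": 0}, {"dx": 0, "dy": 0, "dz": 0, "wx": 0, "wy": 0, "wz": 0}]'

```text
time: 19.07
position: [0.5685, -0.1911, 0.1399]
ee_rot: [0.001, 1.0, 0.0, -0.0]
wrist_force: [-1.0, 0.1, -1.5]
finger_gap: 0.0096
```

```bash
python3 shot.py side s20; python3 shot.py wrist w20
python3 - <<'E'
from h import *
p=np.load('pics/w20.npz')['p'];cv2.imwrite('pics/w20a.png',cv2.resize(p[75:180,165:465],None,fx=2.6,fy=2.6,interpolation=cv2.INTER_CUBIC)[:,:,::-1])
p=np.load('pics/s20.npz')['p'];cv2.imwrite('pics/s20a.png',cv2.resize(p[170:290,320:450],None,fx=4.8,fy=4.8)[:,:,::-1])
E
```

```text
19.0667 [ 0.5685 -0.1911  0.1399] [ 1.1e-03  1.0e+00  1.0e-04 -1.0e-04] [-0.542  0.113 -0.099  1.359  0.    -0.54 ] [-1.   0.1 -1.5] 0.0096
19.1167 [ 0.5686 -0.1911  0.1401] [ 0.0011  1.      0.     -0.    ] [-0.542  0.113 -0.099  1.359  0.    -0.54 ] [ 0.7  0.5 -1.5] 0.0096
```

View pics/w20a.png

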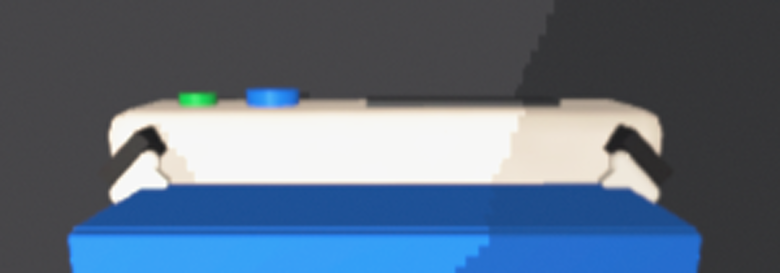

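View pics/s20a.png

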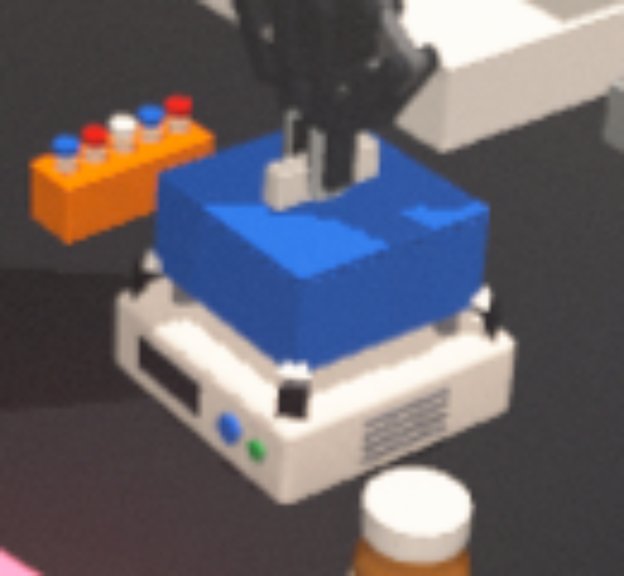

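The cover is over the posts with its ears right above the catches and no side force. I'll continue down to rest on the catches.

Request:
carry_out --commands '[{"dx": 0, "dy": 0, "dz": 0.2, "wx": 0, "wy": 0, "wz": 0}, {"dx": 0, "dy": 0, "dz": 0.2, "wx": 0, "wy": 0, "wz": 0}, {"dx": 0, "dy": 0, "dz": 0.2, "wx": 0, "wy": 0, "wz": 0}, {"dx": 0, "dy": 0, "dz": 0.1, "wx": 0, "wy": 0, "wz": 0}, {"dx": 0, "dy": 0, "dz": 0, "wx": 0, "wy": 0, "wz": 0}]'

```text
time: 19.58
position: [0.5687, -0.1909, 0.1331]
ee_rot: [0.001, 1.0, 0.0, 0.0]
wrist_force: [-0.5, 1.3, -1.2]
finger_gap: 0.0093
```

Request:
carry_out --commands '[{"dx": 0, "dy": 0, "dz": 0.1, "wx": 0, "wy": 0, "wz": 0}, {"dx": 0, "dy": 0, "dz": 0.1, "wx": 0, "wy": 0, "wz": 0}, {"dx": 0, "dy": 0, "dz": 0, "wx": 0, "wy": 0, "wz": 0}]'

```text
time: 19.83
position: [0.5689, -0.191, 0.1322]
ee_rot: [0.001, 1.0, -0.0, 0.0]
wrist_force: [-2.5, 2.6, 6.4]
finger_gap: 0.0096
```

Resting on the catches at the predicted height. I'll release and press each corner with shut fingers.

Request:
carry_out --commands '[{"dx": 0, "dy": 0, "dz": -0.15, "wx": 0, "wy": 0, "wz": 0}, {"dx": 0, "dy": 0, "dz": 0, "wx": 0, "wy": 0, "wz": 0}, {"dx": 0, "dy": 0, "dz": 0, "wx": 0, "wy": 0, "wz": 0}, {"dx": 0, "dy": 0, "dz": 0, "wx": 0, "wy": 0, "wz": 0}]' --fingers 0.6

```text
time: 20.17
position: [0.5686, -0.1912, 0.1326]
ee_rot: [0.001, 1.0, -0.0, 0.0]
wrist_force: [0.2, -0.4, 0.5]
finger_gap: 0.0343
```

Request:
carry_out --commands '[{"dx": 0, "dy": 0, "dz": -2, "wx": 0, "wy": 0, "wz": 0}, {"dx": 0, "dy": 0, "dz": -2.5, "wx": 0, "wy": 0, "wz": 0}, {"dx": 0, "dy": 0, "dz": -1, "wx": 0, "wy": 0, "wz": 0}, {"dx": 0, "dy": 0, "dz": 0, "wx": 0, "wy": 0, "wz": 0}]'

```text
time: 20.5
position: [0.57, -0.192, 0.1906]
ee_rot: [0.001, 1.0, -0.001, 0.002]
wrist_force: [0.7, -0.8, -0.2]
finger_gap: 0.0343
```

Request:
carry_out --commands '[{"dx": 2, "dy": 2.1, "dz": 0, "wx": 0, "wy": 0, "wz": 0}, {"dx": 2, "dy": 2.1, "dz": 0, "wx": 0, "wy": 0, "wz": 0}, {"dx": 0, "dy": 0, "dz": 2, "wx": 0, "wy": 0, "wz": 0}, {"dx": 0, "dy": 0, "dz": 2, "wx": 0, "wy": 0, "wz": 0}, {"dx": 0, "dy": 0, "dz": 0.5, "wx": 0, "wy": 0, "wz": 0}]' --fingers 1

```text
time: 20.92
position: [0.527, -0.1478, 0.1385]
ee_rot: [0.001, 1.0, 0.001, -0.002]
wrist_force: [-0.7, -0.0, 0.1]
finger_gap: -0.0002
```

Request:
carry_out --commands '[{"dx": 0, "dy": 0, "dz": 0.2, "wx": 0, "wy": 0, "wz": 0}, {"dx": 0, "dy": 0, "dz": 0, "wx": 0, "wy": 0, "wz": 0}, {"dx": 0, "dy": 0, "dz": 0, "wx": 0, "wy": 0, "wz": 0}]'

```text
time: 21.17
position: [0.5291, -0.1493, 0.1412]
ee_rot: [0.001, 1.0, -0.0, 0.0]
wrist_force: [0.1, -0.3, -0.6]
finger_gap: -0.0
```

```bash
python3 shot.py side s21; python3 shot.py wrist w21
python3 - <<'E'
from h import *
p=np.load('pics/s21.npz')['p'];cv2.imwrite('pics/s21a.png',cv2.resize(p[170:290,320:450],None,fx=4.8,fy=4.8)[:,:,::-1])
E
```

```text
21.1667 [ 0.5291 -0.1493  0.1412] [ 1.2e-03  1.0e+00 -1.0e-04  2.0e-04] [-0.513 -0.04  -0.253  1.357  0.    -0.511] [ 0.1 -0.3 -0.6] -0.0
21.2167 [ 0.5293 -0.1494  0.1415] [ 1.2e-03  1.0e+00 -2.0e-04  5.0e-04] [-0.513 -0.041 -0.253  1.357  0.    -0.511] [ 0.2 -0.2  0.2] -0.0001
```

View pics/w21.png

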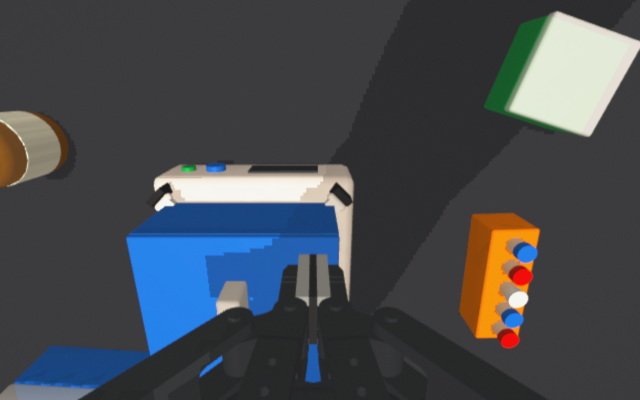

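View pics/s21a.png

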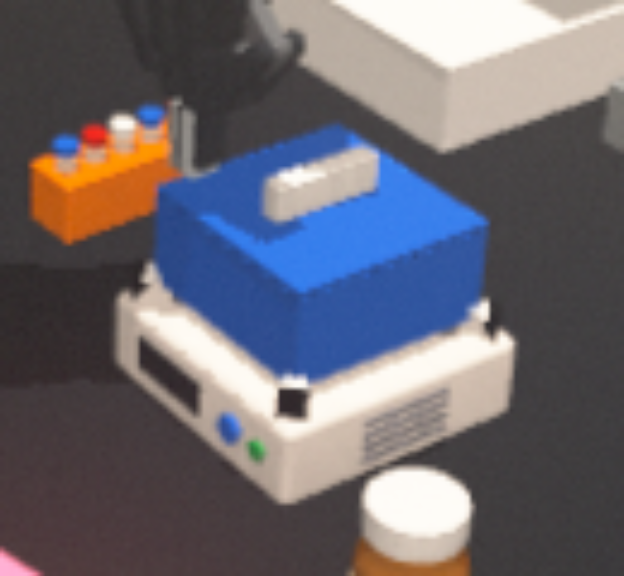

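The cover rests level on the catches and the shut fingers are over its near-left corner. Pressing.

Request:
carry_out --commands '[{"dx": 0, "dy": 0, "dz": 0.6, "wx": 0, "wy": 0, "wz": 0}, {"dx": 0, "dy": 0, "dz": 0.3, "wx": 0, "wy": 0, "wz": 0}, {"dx": 0, "dy": 0, "dz": 0.2, "wx": 0, "wy": 0, "wz": 0}, {"dx": 0, "dy": 0, "dz": 0.2, "wx": 0, "wy": 0, "wz": 0}, {"dx": 0, "dy": 0, "dz": 0, "wx": 0, "wy": 0, "wz": 0}]'

```text
time: 21.68
position: [0.5289, -0.149, 0.1279]
ee_rot: [0.001, 1.0, 0.0, 0.0]
wrist_force: [-0.5, -0.1, 3.3]
finger_gap: -0.0001
```

Request:
carry_out --commands '[{"dx": 0, "dy": 0, "dz": 0.2, "wx": 0, "wy": 0, "wz": 0}, {"dx": 0, "dy": 0, "dz": 0.1, "wx": 0, "wy": 0, "wz": 0}, {"dx": 0, "dy": 0, "dz": 0, "wx": 0, "wy": 0, "wz": 0}]'

```text
time: 21.93
position: [0.5286, -0.1489, 0.1244]
ee_rot: [0.001, 1.0, 0.0, -0.0]
wrist_force: [-1.2, 0.2, 1.1]
finger_gap: -0.0002
```

Request:
carry_out --commands '[{"dx": 0, "dy": 0, "dz": 0.2, "wx": 0, "wy": 0, "wz": 0}, {"dx": 0, "dy": 0, "dz": 0.1, "wx": 0, "wy": 0, "wz": 0}, {"dx": 0, "dy": 0, "dz": 0, "wx": 0, "wy": 0, "wz": 0}]'

```text
time: 22.18
position: [0.5293, -0.1491, 0.1227]
ee_rot: [0.001, 1.0, -0.0, 0.001]
wrist_force: [-1.8, 2.3, 9.1]
finger_gap: -0.0
```

Request:
carry_out --commands '[{"dx": 0, "dy": 0, "dz": 0.1, "wx": 0, "wy": 0, "wz": 0}, {"dx": 0, "dy": 0, "dz": 0.1, "wx": 0, "wy": 0, "wz": 0}, {"dx": 0, "dy": 0, "dz": 0, "wx": 0, "wy": 0, "wz": 0}]'

```text
time: 22.43
position: [0.5299, -0.1493, 0.1222]
ee_rot: [0.001, 1.0, -0.001, 0.002]
wrist_force: [-3.3, 4.0, 18.1]
finger_gap: 0.0003
```

Request:
carry_out --commands '[{"dx": 0, "dy": 0, "dz": 0.1, "wx": 0, "wy": 0, "wz": 0}, {"dx": 0, "dy": 0, "dz": 0.05, "wx": 0, "wy": 0, "wz": 0}, {"dx": 0, "dy": 0, "dz": 0, "wx": 0, "wy": 0, "wz": 0}]'

```text
time: 22.68
position: [0.5308, -0.1493, 0.1218]
ee_rot: [0.001, 1.0, -0.001, 0.003]
wrist_force: [-3.1, 6.5, 24.0]
finger_gap: 0.0002
```

```bash
python3 shot.py side s22
python3 - <<'E'
from h import *
p=np.load('pics/s22.npz')['p'];cv2.imwrite('pics/s22a.png',cv2.resize(p[170:290,320:450],None,fx=4.8,fy=4.8)[:,:,::-1])
E
```

```text
22.6833 [ 0.5308 -0.1493  0.1218] [ 8.0e-04  1.0e+00 -7.0e-04  2.8e-03] [-5.120e-01 -3.300e-02 -2.820e-01  1.317e+00  1.000e-03 -5.110e-01] [-3.1  6.5 24. ] 0.0002
```

View pics/s22a.png

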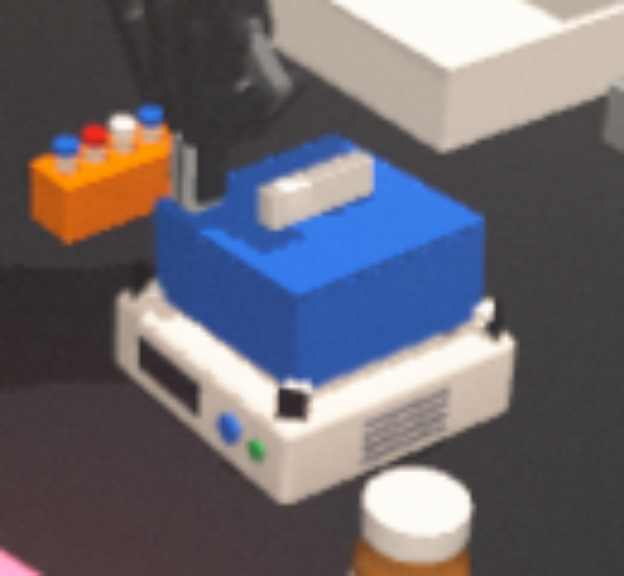

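A stiff 24 N at z 0.1218, near the flush height, means this corner is down. Next, corner 3.

Request:
carry_out --commands '[{"dx": 0, "dy": 0, "dz": -4, "wx": 0, "wy": 0, "wz": 0}, {"dx": 0, "dy": -2.8, "dz": 0, "wx": 0, "wy": 0, "wz": 0}, {"dx": 0, "dy": -2.8, "dz": 0, "wx": 0, "wy": 0, "wz": 0}, {"dx": 0, "dy": -2.8, "dz": 0, "wx": 0, "wy": 0, "wz": 0}, {"dx": 0, "dy": 0, "dz": 1.5, "wx": 0, "wy": 0, "wz": 0}]'

```text
time: 23.15
position: [0.5297, -0.2384, 0.1457]
ee_rot: [0.003, 1.0, -0.002, 0.002]
wrist_force: [0.7, -0.1, 0.2]
finger_gap: -0.0001
```

Request:
carry_out --commands '[{"dx": 0, "dy": 0, "dz": 1, "wx": 0, "wy": 0, "wz": 0}, {"dx": 0, "dy": 0, "dz": 0.3, "wx": 0, "wy": 0, "wz": 0}, {"dx": 0, "dy": 0, "dz": 0.3, "wx": 0, "wy": 0, "wz": 0}, {"dx": 0, "dy": 0, "dz": 0.2, "wx": 0, "wy": 0, "wz": 0}, {"dx": 0, "dy": 0, "dz": 0, "wx": 0, "wy": 0, "wz": 0}]'

```text
time: 23.57
position: [0.5286, -0.2326, 0.1257]
ee_rot: [0.001, 1.0, -0.0, -0.0]
wrist_force: [-0.8, -0.7, 1.2]
finger_gap: -0.0
```

Request:
carry_out --commands '[{"dx": 0, "dy": 0, "dz": 0.2, "wx": 0, "wy": 0, "wz": 0}, {"dx": 0, "dy": 0, "dz": 0.2, "wx": 0, "wy": 0, "wz": 0}, {"dx": 0, "dy": 0, "dz": 0.1, "wx": 0, "wy": 0, "wz": 0}, {"dx": 0, "dy": 0, "dz": 0, "wx": 0, "wy": 0, "wz": 0}]'

```text
time: 23.9
position: [0.5289, -0.2324, 0.121]
ee_rot: [0.001, 1.0, 0.0, 0.0]
wrist_force: [-2.4, 1.1, 8.8]
finger_gap: 0.0003
```

Request:
carry_out --commands '[{"dx": 0, "dy": 0, "dz": 0.1, "wx": 0, "wy": 0, "wz": 0}, {"dx": 0, "dy": 0, "dz": 0.1, "wx": 0, "wy": 0, "wz": 0}, {"dx": 0, "dy": 0, "dz": 0, "wx": 0, "wy": 0, "wz": 0}]'

```text
time: 24.15
position: [0.5289, -0.2325, 0.1209]
ee_rot: [0.001, 1.0, -0.0, 0.001]
wrist_force: [-8.5, 5.0, 23.4]
finger_gap: 0.0
```

```bash
python3 shot.py side s23
python3 - <<'E'
from h import *
p=np.load('pics/s23.npz')['p'];cv2.imwrite('pics/s23a.png',cv2.resize(p[170:290,320:450],None,fx=4.8,fy=4.8)[:,:,::-1])
E
```

```text
24.15 [ 0.5289 -0.2325  0.1209] [ 6.e-04  1.e+00 -3.e-04  6.e-04] [-0.64   0.053 -0.197  1.32   0.    -0.639] [-8.5  5.  23.4] 0.0
```

View pics/s23a.png

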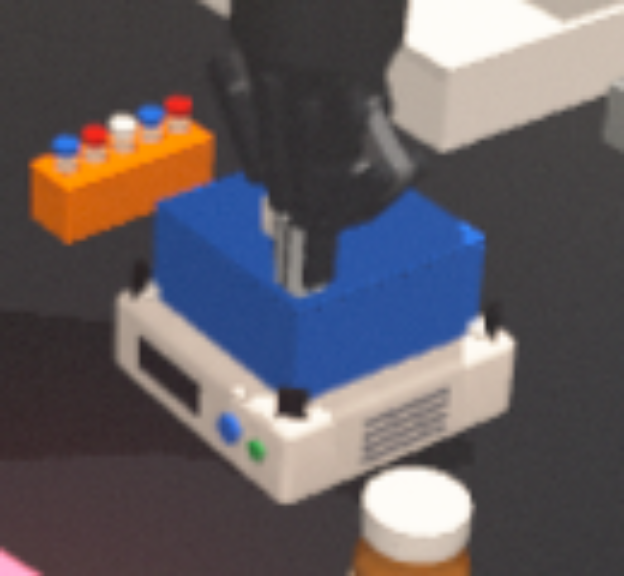

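Corner 3 is down, its ear hidden behind the catch at (293,400). Next corner 4, at +x.

Request:
carry_out --commands '[{"dx": 0, "dy": 0, "dz": -4, "wx": 0, "wy": 0, "wz": 0}, {"dx": -2.8, "dy": 0, "dz": 0, "wx": 0, "wy": 0, "wz": 0}, {"dx": -2.8, "dy": 0, "dz": 0, "wx": 0, "wy": 0, "wz": 0}, {"dx": -2.8, "dy": 0, "dz": 0, "wx": 0, "wy": 0, "wz": 0}, {"dx": 0, "dy": 0, "dz": 1.5, "wx": 0, "wy": 0, "wz": 0}]'

```text
time: 24.62
position: [0.6175, -0.2333, 0.145]
ee_rot: [0.0, 1.0, -0.001, 0.003]
wrist_force: [0.9, -1.1, 0.1]
finger_gap: 0.0002
```

Request:
carry_out --commands '[{"dx": 0, "dy": 0, "dz": 0.5, "wx": 0, "wy": 0, "wz": 0}, {"dx": 0, "dy": 0, "dz": 0.4, "wx": 0, "wy": 0, "wz": 0}, {"dx": 0, "dy": 0, "dz": 0.3, "wx": 0, "wy": 0, "wz": 0}, {"dx": 0, "dy": 0, "dz": 0.2, "wx": 0, "wy": 0, "wz": 0}, {"dx": 0, "dy": 0, "dz": 0, "wx": 0, "wy": 0, "wz": 0}]'

```text
time: 25.03
position: [0.6121, -0.2332, 0.1293]
ee_rot: [0.001, 1.0, 0.0, 0.0]
wrist_force: [0.4, -0.8, 0.4]
finger_gap: -0.0002
```

Request:
carry_out --commands '[{"dx": 0, "dy": 0, "dz": 0.3, "wx": 0, "wy": 0, "wz": 0}, {"dx": 0, "dy": 0, "dz": 0.2, "wx": 0, "wy": 0, "wz": 0}, {"dx": 0, "dy": 0, "dz": 0.2, "wx": 0, "wy": 0, "wz": 0}, {"dx": 0, "dy": 0, "dz": 0, "wx": 0, "wy": 0, "wz": 0}]'

```text
time: 25.37
position: [0.6124, -0.2332, 0.1218]
ee_rot: [0.001, 1.0, 0.0, -0.0]
wrist_force: [0.1, -0.4, 0.1]
finger_gap: 0.0
```

Request:
carry_out --commands '[{"dx": 0, "dy": 0, "dz": 0.1, "wx": 0, "wy": 0, "wz": 0}, {"dx": 0, "dy": 0, "dz": 0.1, "wx": 0, "wy": 0, "wz": 0}, {"dx": 0, "dy": 0, "dz": 0, "wx": 0, "wy": 0, "wz": 0}]'

```text
time: 25.62
position: [0.6127, -0.2333, 0.1211]
ee_rot: [0.001, 1.0, -0.0, 0.0]
wrist_force: [-1.9, 1.2, 6.5]
finger_gap: 0.0003
```

Request:
carry_out --commands '[{"dx": 0, "dy": 0, "dz": 0.1, "wx": 0, "wy": 0, "wz": 0}, {"dx": 0, "dy": 0, "dz": 0.1, "wx": 0, "wy": 0, "wz": 0}, {"dx": 0, "dy": 0, "dz": 0, "wx": 0, "wy": 0, "wz": 0}]'

```text
time: 25.87
position: [0.6128, -0.2334, 0.121]
ee_rot: [0.001, 1.0, -0.001, 0.001]
wrist_force: [-8.2, 3.7, 17.5]
finger_gap: 0.0001
```

```bash
python3 shot.py side s24
python3 - <<'E'
from h import *
p=np.load('pics/s24.npz')['p'];cv2.imwrite('pics/s24a.png',cv2.resize(p[170:290,320:450],None,fx=4.8,fy=4.8)[:,:,::-1])
E
```

```text
25.8667 [ 0.6128 -0.2334  0.121 ] [ 1.e-03  1.e+00 -6.e-04  6.e-04] [-0.563  0.287  0.061  1.344 -0.    -0.561] [-8.2  3.7 17.5] 0.0001
```

View pics/s24a.png

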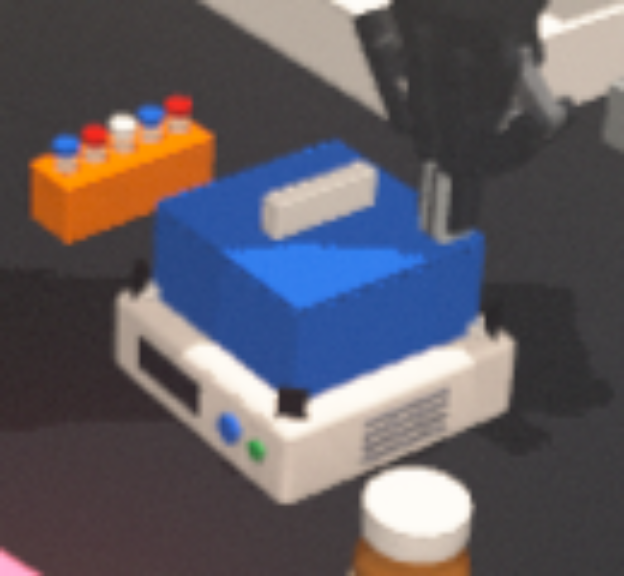

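Now the last corner, corner 1, at +x and +y.

Request:
carry_out --commands '[{"dx": 0, "dy": 0, "dz": -4, "wx": 0, "wy": 0, "wz": 0}, {"dx": 0, "dy": 2.8, "dz": 0, "wx": 0, "wy": 0, "wz": 0}, {"dx": 0, "dy": 2.8, "dz": 0, "wx": 0, "wy": 0, "wz": 0}, {"dx": 0, "dy": 2.8, "dz": 0, "wx": 0, "wy": 0, "wz": 0}, {"dx": 0, "dy": 0, "dz": 1.5, "wx": 0, "wy": 0, "wz": 0}]'

```text
time: 26.33
position: [0.6143, -0.1455, 0.1466]
ee_rot: [-0.001, 1.0, -0.0, 0.002]
wrist_force: [0.2, -0.7, 0.5]
finger_gap: 0.0003
```

Request:
carry_out --commands '[{"dx": 0, "dy": 0, "dz": 0.5, "wx": 0, "wy": 0, "wz": 0}, {"dx": 0, "dy": 0, "dz": 0.4, "wx": 0, "wy": 0, "wz": 0}, {"dx": 0, "dy": 0, "dz": 0.3, "wx": 0, "wy": 0, "wz": 0}, {"dx": 0, "dy": 0, "dz": 0.2, "wx": 0, "wy": 0, "wz": 0}, {"dx": 0, "dy": 0, "dz": 0, "wx": 0, "wy": 0, "wz": 0}]'

```text
time: 26.75
position: [0.6126, -0.1499, 0.1288]
ee_rot: [0.002, 1.0, 0.0, -0.0]
wrist_force: [-0.5, -0.1, 0.3]
finger_gap: -0.0
```

Request:
carry_out --commands '[{"dx": 0, "dy": 0, "dz": 0.3, "wx": 0, "wy": 0, "wz": 0}, {"dx": 0, "dy": 0, "dz": 0.2, "wx": 0, "wy": 0, "wz": 0}, {"dx": 0, "dy": 0, "dz": 0.2, "wx": 0, "wy": 0, "wz": 0}, {"dx": 0, "dy": 0, "dz": 0, "wx": 0, "wy": 0, "wz": 0}]'

```text
time: 27.08
position: [0.6125, -0.1492, 0.1217]
ee_rot: [0.001, 1.0, 0.0, -0.0]
wrist_force: [-0.0, -0.3, 0.0]
finger_gap: -0.0004
```

Request:
carry_out --commands '[{"dx": 0, "dy": 0, "dz": 0.2, "wx": 0, "wy": 0, "wz": 0}, {"dx": 0, "dy": 0, "dz": 0.1, "wx": 0, "wy": 0, "wz": 0}, {"dx": 0, "dy": 0, "dz": 0, "wx": 0, "wy": 0, "wz": 0}]'

```text
time: 27.33
position: [0.6129, -0.1493, 0.1211]
ee_rot: [0.001, 1.0, -0.0, 0.0]
wrist_force: [-6.3, 1.3, 12.7]
finger_gap: 0.0001
```

Request:
carry_out --commands '[{"dx": 0, "dy": 0, "dz": 0.1, "wx": 0, "wy": 0, "wz": 0}, {"dx": 0, "dy": 0, "dz": 0.05, "wx": 0, "wy": 0, "wz": 0}, {"dx": 0, "dy": 0, "dz": 0, "wx": 0, "wy": 0, "wz": 0}]'

```text
time: 27.58
position: [0.613, -0.1492, 0.121]
ee_rot: [0.001, 1.0, -0.001, 0.001]
wrist_force: [-10.1, 3.5, 21.3]
finger_gap: -0.0001
```

Request:
carry_out --commands '[{"dx": 0, "dy": 0, "dz": -3, "wx": 0, "wy": 0, "wz": 0}, {"dx": 0, "dy": 0, "dz": -3, "wx": 0, "wy": 0, "wz": 0}, {"dx": 2, "dy": 0, "dz": -3, "wx": 0, "wy": 0, "wz": 0}, {"dx": 3, "dy": -2, "dz": -3, "wx": 0, "wy": 0, "wz": 0}, {"dx": 3, "dy": -2, "dz": -1, "wx": 0, "wy": 0, "wz": 0}]'

```text
time: 28.0
position: [0.5368, -0.1868, 0.2487]
ee_rot: [-0.0, 1.0, -0.001, 0.002]
wrist_force: [0.8, -0.7, 1.1]
finger_gap: -0.0001
```

Request:
carry_out --commands '[{"dx": 0, "dy": 0, "dz": 0, "wx": 0, "wy": 0, "wz": 0}, {"dx": 0, "dy": 0, "dz": 0, "wx": 0, "wy": 0, "wz": 0}, {"dx": 0, "dy": 0, "dz": 0, "wx": 0, "wy": 0, "wz": 0}]'

```text
time: 28.25
position: [0.5361, -0.1868, 0.2441]
ee_rot: [0.001, 1.0, 0.0, 0.0]
wrist_force: [0.8, 0.5, -0.7]
finger_gap: 0.0002
```

```bash
python3 shot.py side s25; python3 shot.py wrist w25
python3 - <<'E'
from h import *
p=np.load('pics/s25.npz')['p'];cv2.imwrite('pics/s25a.png',cv2.resize(p[180:290,320:440],None,fx=5.3,fy=5.3,interpolation=cv2.INTER_CUBIC)[:,:,::-1])
f=np.load('pics/w25.npz');c={k:f[k] for k in 'KRt'};W=cloud(c,f['d']);p=f['p']
h=cv2.cvtColor(p,cv2.COLOR_RGB2HSV);b=(h[...,0]>95)&(h[...,0]<125)&(h[...,1]>120)&(W[...,2]>.085)&(W[...,2]<.115)
P=W[b];P=P[(abs(P[:,0]-.571)<.05)&(abs(P[:,1]+.191)<.05)]
A=np.c_[P[:,0]-.571,P[:,1]+.191,np.ones(len(P))];k=np.linalg.lstsq(A,P[:,2],rcond=None)[0];print(len(P),'slopes',k)
for sx in(1,-1):
  for sy in(1,-1): print(sx,sy,(k[2]+.05*(sx*k[0]+sy*k[1])).round(4))
E
```

```text
28.25 [ 0.5361 -0.1868  0.2441] [1.4e-03 1.0e+00 1.0e-04 2.0e-04] [-0.566  0.003 -0.023  1.544  0.    -0.563] [ 0.8  0.5 -0.7] 0.0002
28.3 [ 0.5362 -0.1864  0.2436] [ 1.e-03  1.e+00  4.e-04 -3.e-04] [-0.565  0.004 -0.023  1.544  0.    -0.563] [ 0.5  0.5 -0.3] 0.0001
9776 slopes [-0.00033242  0.00052013  0.09921466]
1 1 0.0992
1 -1 0.0992
-1 1 0.0993
-1 -1 0.0992
```

View pics/s25a.png

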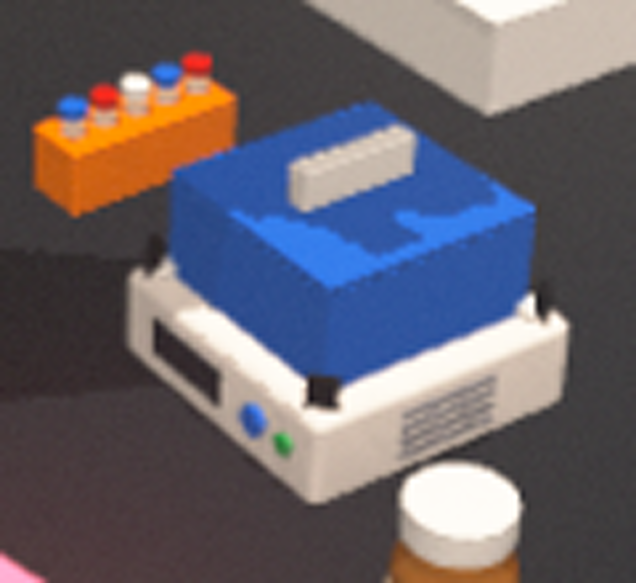

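View pics/w25.png

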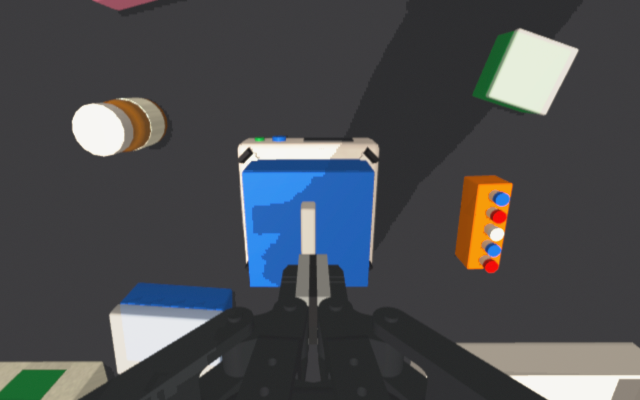

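The depth fit puts the cover top at 0.0992 m at all four corners, against 0.099 m nominal when flush. The ears sit under the catches, the robot is clear, and nothing else has moved. Handing in.

```bash
python3 -c "
from cell import *
print(finish_job(), state()['time'])"
```

```text
the job is handed in; nothing more can be done
the job is handed in; nothing more can be done
```

The clip is home in the spindle and the cover is clicked down flush on the deck. I handed the job in at about 28.3 s, with the arm clear of everything.

- **Clip:** I pushed the straight leg through the cross-hole until the bent leg snapped over the spindle. A camera check afterwards suggested it might be 1–2 mm short. Pushing the back of the tab with shut fingers gave contact within about 0.5 mm of the home position, and it held under 4 N, so I took the contact reading as right.
- **Cover:** I set it over the guide posts and pressed each corner in turn with 17–24 N, each stopping stiffly at the flush height. I saw no separate click on corners 1 and 4. They took little force until flush, and I rely on the final checks for them.
- **Last checks:** The cover top measures 0.0992–0.0993 m at all four corners, against 0.099 m nominal. In the last side view the ears that can be seen are under their catches. The highest wrist force I saw was about 25 N. The things near the mixer looked unmoved in the last pictures; I didn't measure them and didn't take a last picture of the whole bench.

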